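# Refit the front end of a welding torch neck

### The arm

A 7-joint arm with a two-finger parallel gripper is mounted at the origin on a cart in front of the work surface, level with it; the furniture and walls round the work are solid. World frame = base frame: x ahead of the robot, y to its left, z up, the work surface at z = 0. Lengths are in m, angles in rad, forces in N, time in s.
With the tool pointing down it reaches from about 0.425 to 0.925 m from the base axis. Payload 6.8 kg.
Tool frame: the origin (TCP) lies midway between the tips of the shut fingers; the grasp point (between the pads) lies 19 mm behind it; z points along the fingers, y is the direction in which the jaws open and shut (so a half turn about z gives the same grasp; the last joint's range is limited). The gripper opens to 85 mm and grips with 20 to 120 N. Pads are 22 mm wide; open, the fingers measure 114 mm over their backs; the gripper's body (76 mm by 85 mm) begins 54 mm behind the grasp point. The pads swing forward as they close: fully open they stand 13 mm farther back than shut.
Start: joints at [1.08, 0.477, 0.022, 1.555, -0.011, 1.109, -0.083], TCP at [0.252, -0.626, 0.231] pointing down, gripper open.
Joint ranges: [-2.96, 2.96], [-0.34, 2.1], [-1.41, 1.46], [0.24, 2.44], [-1.37, 4.51], [0.17, 1.92], [-2.96, 2.96]. Speed limits (rad/s): [2.39, 2.39, 3.14, 3.14, 3.14, 3.14, 3.14].

### API

Orientations are given as a unit quaternion [w, x, y, z].
In Python, from station import bot, vision gives the robot as it stands.
- The arm moves only by the tool move_arm, never from a script. Its argument "increments" is text: rows parted by semicolons, each of 7 numbers parted by spaces: the opening, from 0 (shut) to 1 (fully open), then the shift along the world's x, y, z in mm, then the turn, a rotation vector about the world's x, y, z in rad. In form: grip x y z rx ry rz; .... A call has exactly 8 rows; each row shifts and turns the commanded pose from where the row before left it; what a row does not reach is not made up. A row lasts 1/8 s, in which the tool goes at most 62.5 mm and 10.7 degrees, less where a joint would pass 70% of its speed; a pose out of reach is approached as far as the arm can. A call with a gripper value outside its range is refused whole. The fingers move at their own pace and stop on an object; "newtons" is the grip in N (left out, the last holds). Time passes only in rows, so rows that do not move let the fingers close, or fill a call up. It gives the time, the measured TCP pose, the force and the opening at its end, in the units of the state.
- bot.get_obs(): the state, without advancing time (a new reading comes with each control period).
- vision.read_camera(name): name is "scene" or "side" or "wrist"; returns (picture, depth): 420x560x3 uint8, red, green, blue; 420x560 float32, m along the optical axis (not along the pixel's ray), 0 where there is no reading.
- vision.calibration(name): a dict with "fx", "fy", "cx", "cy" (pixels), "R" (3x3) and "t" (3): a world point X has camera coordinates R X + t; the wrist camera has in their place "hand_eye" (4x4, takes a point from camera to tool coordinates, whose origin is the TCP and whose axes are the flange's). Camera axes: x right, y down, z forward; pixel columns grow to the right and rows downward; lengths in m; the calibration is good to about 2 mm. The wrist camera is an equidistant fisheye: a pixel r from the principal point sees the ray r / f radians off the axis. A picture is of the moment at which its call begins: read the wrist's pose just before it. calibration takes no time and is no camera call.
- bot.hand_in(): hands the job in, once; it reports no verdict.
The state is a dict: "t": time; "q": joint angles; "joint_vel": joint speeds; "joint_torque": joint torques, N m; "eef_pos": TCP position; "tool_rot": TCP orientation; "contact_force": force on the tool from outside, world axes, zero at the start; "torque": the same for the moment, N m; "gripper_width": opening from 0.0 (shut) to 1.0 (fully open).
Only numpy, scipy, OpenCV 4.12 (cv2) and the standard library are available. Lean on these libraries where they do the work, as an engineer would, in place of code of your own. Each camera call takes 0.05 s, during which the arm holds its last target.

### The job

Rebuild the front of the welding torch neck that is clamped in the service stand: slide the brown insulator ring onto it until it seats on the spring washer, then the white ceramic gas diffuser ring up against the insulator, then push the copper gas nozzle on, wide end first, until the two spring leaves on the neck snap out in front of its inner shoulder, so that the nozzle stays on by itself and holds both rings tight against the spring. Nobody has measured how far the neck stands out of its clamp, so feel for each seat, and since the parts are brittle never press or knock them with more than about 15 newtons. Leave the bolt, the square tube offcut and the magnet where they lie.

Things in the scene. Friction and masses are not known exactly. Their poses are not given: they have to be found in the camera images.
- torch_stand: Grey service stand, fixed to the bench, clamping the torch neck. Origin: on the bench under the clamp. x points out of the clamp along the neck to its free end, z up; the neck's axis is level, 115 mm above x. Clamp block 36 (x) by 54 mm (y), top with screw heads 143 mm high, front face at x = 18 mm; base plate x = -75 to 35 mm, 100 mm wide, 10 mm high.
- clamp_face (a point): Point on the neck's axis in the clamp's front face. Out from it: brass tube, hexagon collar 25 mm across, coil spring with washer, then a straight round brass spigot 16 mm in diameter, ending (with 'u' counted from the face of the resting washer) at u = 58 mm, a cone to u = 63 mm and the copper contact tip, 8 mm in diameter, to u = 80 mm.
- washer_about (a point): Fixed point on the neck's axis 58 mm out from the clamp's face. The face of the resting spring washer (u = 0, 24 mm in diameter) lies within 20 mm of it, nearer or farther: the neck was pushed into its clamp by hand, which differs every time and is not measured. The washer yields to 2 N and 1 N more for each mm, up to a hard stop after 7 mm.
- leaves_about (a point): Fixed point on the neck's axis 42 mm farther out than washer_about. Within 20 mm of it (at u = 42 mm) end two spring leaves, on the spigot's left and right. They rise from flush at u = 56 mm to 11 mm off the axis at u = 42 mm, yield inwards with 1 to 6 N of drag while a bore slides over them towards the clamp, and snap out behind it: then it cannot come back.
- insulator_c (a point): Centre of the loose dark brown insulator ring: outer diameter 32 mm, through bore 18.4 mm, 18 mm long along its x, both ends alike, 35 g. It starts in one of the rack's V rests, axis level, centre 63 mm above the bench.
- diffuser_c (a point): Centre of the loose white ceramic gas diffuser ring, brittle: outer diameter 24 mm, through bore 18.4 mm, 22 mm long along its x, both ends alike, 30 g. It starts in one of the rack's V rests, axis level, centre 59 mm above the bench.
- nozzle_c (a point): Point on the axis of the loose copper nozzle, 33 mm from its wide rear and 31.5 mm from its narrow front end, to which its x points; 110 g, 33 mm wide from the rear to 12 mm ahead of here, then tapering to 25. Rear socket 29 mm wide, 20.5 deep; then an inner shoulder 6 mm thick, bore 18.4; then bore 29. Starts in a V rest, this point 64 mm above the bench. Home, it holds the washer 4 mm back.
- parts_rack: Steel rack, fixed to the bench: flat bar 40 by 196 by 6 mm, three V rests at y = -76, 0 and 76 mm; origin under the bar's middle. The parts lie along the rack's x, the nozzle's narrow end towards +x; which part lies in which rest differs. A rest is 18 mm long (x), 20 mm wide (y), its edges at most 52 mm high, on a thin post.
- big_bolt: Steel bolt with hexagon head lying on the bench, 81 mm long, 28 mm across the head, origin under its middle. To be left alone.
- tube_stub_c (a point): Middle of the short rusty square tube offcut lying on the bench, 30 by 75 by 30 mm, long axis y. To be left alone.
- magnet: Red welding magnet lying flat, 70 by 70 by 16 mm, origin under its middle. To be left alone.
Not all that is in view belongs to the job. There is more than one size of the part that bears nozzle_c; the job needs the largest.

How it is judged:
On the way, in this order (a step that is already met when the one before it is completed fails the run):
1. the brown insulator ring is on the neck (x of insulator_c in the frame of torch_stand between 0.05 and 0.115 m and y of insulator_c in the frame of torch_stand between -0.006 and 0.006 m and z of insulator_c in the frame of torch_stand between 0.109 and 0.121 m and angle between the x axis of insulator_c and the x axis of torch_stand, either way round below 0.15 rad), for 0.2 s.
2. the white ceramic ring is on the neck in front of the insulator (x of diffuser_c in the frame of torch_stand between 0.075 and 0.14 m and y of diffuser_c in the frame of torch_stand between -0.006 and 0.006 m and z of diffuser_c in the frame of torch_stand between 0.109 and 0.121 m and angle between the x axis of diffuser_c and the x axis of torch_stand, either way round below 0.15 rad and distance between diffuser_c and insulator_c below 0.026 m), for 0.2 s.
At the end, for the whole second after the job is handed in: Insulator, ceramic ring and nozzle are on the neck in this order, nozzle latched by the leaves: washer, insulator, ceramic ring and nozzle each press on the next with over 2.5 N from the spring alone; nozzle within 5 mm and 0.1 rad of the neck's axis, at rest (contact force between nozzle and diffuser above 2.5 N and contact force between diffuser and insulator above 2.5 N and contact force between insulator and torch_stand above 2.5 N and x of nozzle_c in the frame of torch_stand between 0.098 and 0.15 m and y of nozzle_c in the frame of torch_stand between -0.005 and 0.005 m and z of nozzle_c in the frame of torch_stand between 0.11 and 0.12 m and angle between the x axis of nozzle_c and the x axis of torch_stand, either way round below 0.1 rad and angle between the x axis of each of diffuser_c, insulator_c and the x axis of torch_stand, either way round below 0.15 rad and distance between nozzle_c and diffuser_c below 0.0255 m and distance between diffuser_c and insulator_c below 0.023 m and linear speed of nozzle below 0.01 m/s); the robot touches nothing.
It fails at once if the ceramic ring or the insulator is pressed or knocked with more than 20 N by the nozzle, by each other, the neck or the stand (contact force between nozzle and diffuser above 20 N or contact force between any of diffuser, nozzle and insulator above 20 N or contact force between any of diffuser, insulator and torch_stand above 20 N).
It fails at once if the nozzle is knocked or jammed on the neck or stand with more than 20 N (contact force between nozzle and torch_stand above 20 N).
It fails at once if the bolt, the square tube offcut or the magnet is moved by more than 15 mm (distance of any of big_bolt, tube_stub_c, magnet from where it was at the start of the episode above 0.015 m).
It also fails if it takes over 72 s, if anything falls off the work surface, if the arm or the gripper's body presses on something with over 40 N, if the wrist force passes 120 N, or if a joint passes its speed limit or range.

## Working session

There is one attempt and no reset: what is moved stays moved. The work goes in short steps, Python scripts to look and compute and a tool call to move; the robot and the scene stay as the last step left them, time stands still between calls to the robot, and variables do not carry over. Pictures are saved under pics/ and viewed, and the job is handed in when it is done.

Besides the shell and the picture viewer there is one more tool, called after "Call:" as name(argument=value, ...) on one line, values as JSON. move_arm: Moves the arm, as the interface text tells. Its arguments: {"type":"object","properties":{"increments":{"type":"string"},"newtons":{"type":"number"}},"required":["increments"]}

```bash
mkdir -p pics; ls
python3 - <<'E'
from station import bot, vision
import cv2,json,numpy as np
o=bot.get_obs(); print({k:np.round(v,3).tolist() for k,v in o.items()})
for n in ['scene','side','wrist']:
    im,d=vision.read_camera(n); cv2.imwrite(f'pics/{n}0.png',im[:,:,::-1]); np.savez(f'pics/{n}0.npz',im=im,d=d)
    print(n,{k:np.round(v,4).tolist() for k,v in vision.calibration(n).items()})
E
```

```text
pics
{'t': 0.0, 'q': [1.08, 0.478, 0.022, 1.556, -0.011, 1.109, -0.083], 'joint_vel': [-0.002, 0.001, -0.0, 0.001, -0.0, -0.002, -0.0], 'joint_torque': [-0.001, -59.645, 1.608, -28.12, 0.012, 0.009, -0.0], 'eef_pos': [0.252, -0.626, 0.23], 'tool_rot': [-0.001, 0.982, 0.19, -0.0], 'contact_force': [0.913, 0.244, 0.154], 'torque': [-0.03, -0.024, -0.014], 'gripper_width': 0.995}
scene {'fx': 454.9554, 'fy': 454.9554, 'cx': 283.598, 'cy': 214.0587, 'R': [[0.4957, -0.8684, -0.0119], [-0.5374, -0.2959, -0.7897], [0.6822, 0.3979, -0.6134]], 't': [-0.2648, 0.377, 0.5115]}
side {'fx': 418.067, 'fy': 418.067, 'cx': 273.4632, 'cy': 211.4125, 'R': [[-0.43, -0.9028, 0.0053], [-0.7592, 0.3583, -0.5434], [0.4887, -0.2377, -0.8395]], 't': [0.2471, 0.4782, 0.6664]}
wrist {'fx': 325.1923, 'fy': 325.1923, 'cx': 279.699, 'cy': 205.2371, 'hand_eye': [[-0.0004, -0.9636, -0.2673, 0.0672], [1.0, -0.0004, 0.0, -0.0013], [-0.0001, -0.2673, 0.9636, -0.1412], [0.0, 0.0, 0.0, 1.0]]}
```

View pics/scene0.png

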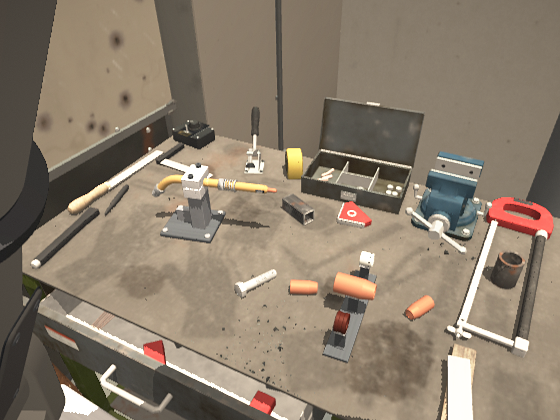

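View pics/side0.png

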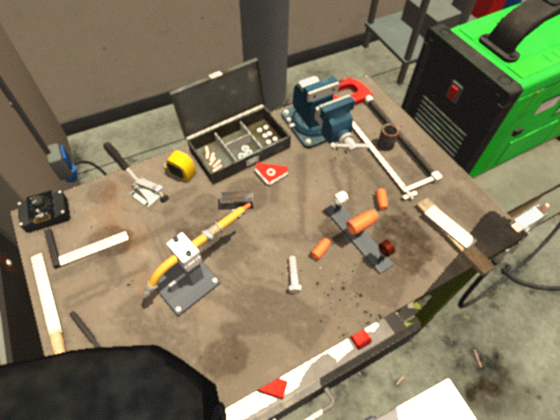

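View pics/wrist0.png

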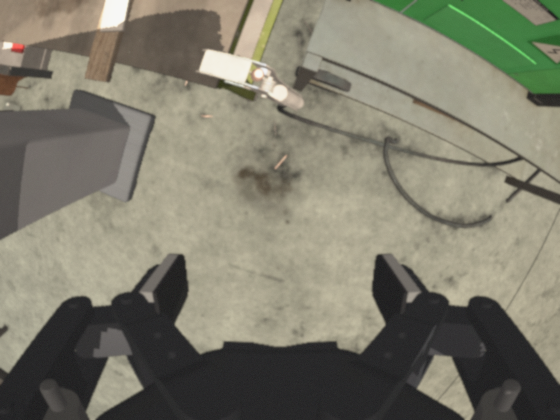

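The scene view shows the stand at about (195,205). The rack runs from (340,345) to (367,260), with brown ring (341,322), copper nozzle (354,286) and white ring (367,260). Two smaller copper nozzles lie loose at (303,288) and (420,307), so the largest looks to be the one in the rack. Next I'll crop in and build a point cloud.

```bash
cat > h.py <<'E'
import numpy as np,cv2
from station import bot, vision
def cloud(n,d):
    c=vision.calibration(n); v,u=np.mgrid[0:d.shape[0],0:d.shape[1]]
    P=np.stack([(u-c['cx'])/c['fx']*d,(v-c['cy'])/c['fy']*d,d],-1)
    return (P-np.array(c['t']))@np.array(c['R'])   # R^T (P-t)
def proj(n,X):
    c=vision.calibration(n); p=np.array(X)@np.array(c['R']).T+np.array(c['t'])
    return np.stack([p[...,0]/p[...,2]*c['fx']+c['cx'],p[...,1]/p[...,2]*c['fy']+c['cy']],-1)
E
python3 - <<'E'
from h import *
for n,pts in [('scene',[(195,172),(195,205),(228,183),(250,187),(272,190),(341,322),(354,286),(367,260),(303,288),(420,307),(340,350),(255,282),(298,207),(352,214)]),('side',[(184,245),(223,228),(245,209),(363,222),(342,197),(388,247),(320,248),(382,199),(293,275)])]:
    z=np.load(f'pics/{n}0.npz'); W=cloud(n,z['d'])
    for u,v in pts: print(n,u,v,np.round(W[v,u],3),z['im'][v,u])
s=np.load('pics/scene0.npz')['im']; t=np.load('pics/side0.npz')['im']
a=cv2.resize(s[235:365,270:440],None,fx=4,fy=4,interpolation=2)[:,:,::-1]
b=cv2.resize(s[150:250,140:320],None,fx=4,fy=4,interpolation=2)[:,:,::-1]
cv2.imwrite('pics/a.png',a);cv2.imwrite('pics/b.png',b)
cv2.imwrite('pics/c.png',cv2.resize(t[170:290,290:410],None,fx=5,fy=5,interpolation=2)[:,:,::-1])
E
```

```text
scene 195 172 [0.545 0.202 0.134] [255 255 255]
scene 195 205 [0.523 0.195 0.071] [89 86 82]
scene 228 183 [0.558 0.135 0.122] [255 231 147]
scene 250 187 [0.57  0.092 0.12 ] [255 237 143]
scene 272 190 [0.586 0.053 0.116] [255 177 128]
scene 341 322 [ 0.395 -0.177  0.075] [131  62  48]
scene 354 286 [ 0.469 -0.166  0.077] [254 193 139]
scene 367 260 [ 0.546 -0.159  0.065] [255 255 253]
scene 303 288 [ 0.474 -0.073  0.019] [253 174 125]
scene 420 307 [ 0.529 -0.264  0.022] [255 196 140]
scene 340 350 [ 0.397 -0.179  0.006] [150 146 140]
scene 255 282 [0.448 0.01  0.015] [255 255 255]
scene 298 207 [0.664 0.039 0.03 ] [136 126 112]
scene 352 214 [ 0.719 -0.063  0.012] [254 173 151]
side 184 245 [0.545 0.198 0.136] [255 255 255]
side 223 228 [0.562 0.116 0.113] [180 131  73]
side 245 209 [0.584 0.06  0.113] [234 135  71]
side 363 222 [ 0.471 -0.156  0.079] [255 186  99]
side 342 197 [ 0.551 -0.154  0.067] [255 255 255]
side 388 247 [ 0.4   -0.17   0.078] [162  66  45]
side 320 248 [ 0.48  -0.066  0.021] [255 194 102]
side 382 199 [ 0.531 -0.258  0.021] [255 182 100]
side 293 275 [0.45  0.015 0.019] [255 255 254]
```

View pics/a.png

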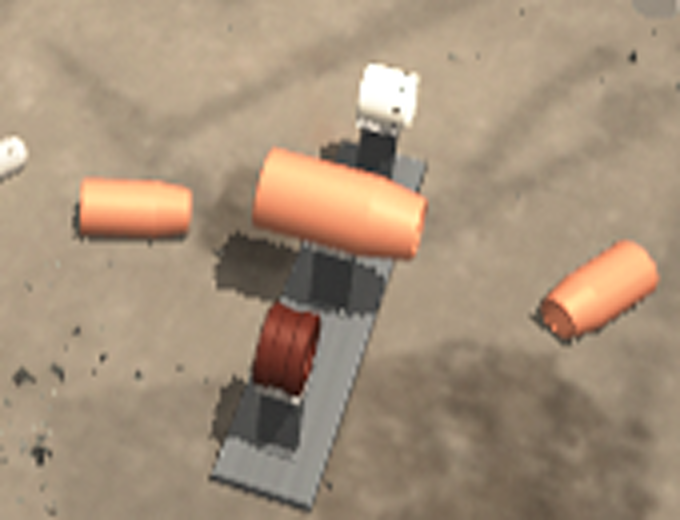

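View pics/b.png

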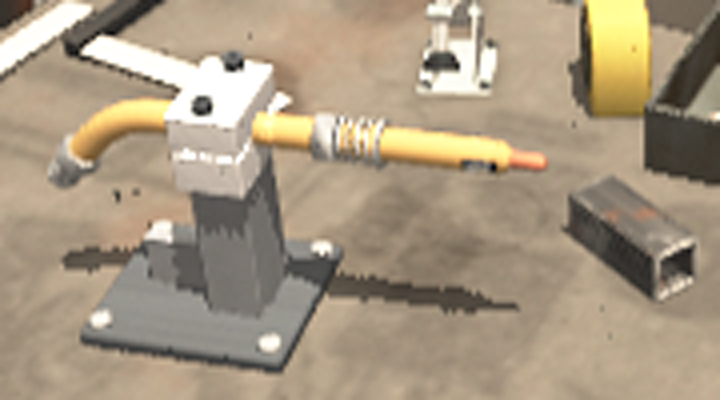

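View pics/c.png

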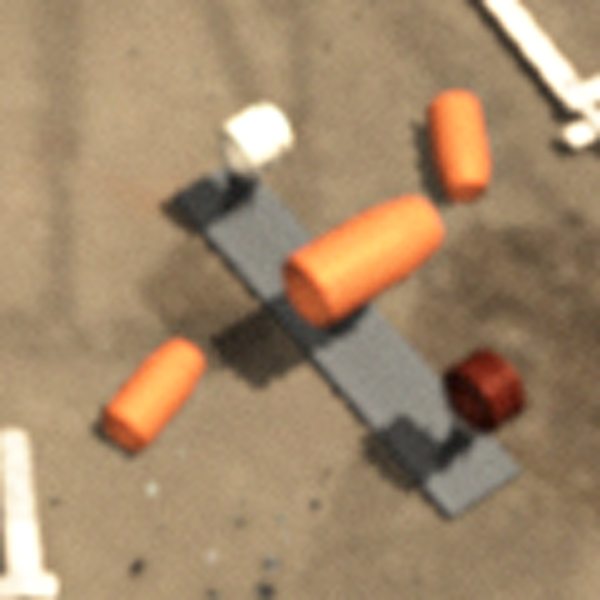

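The crops confirm it. The racked copper nozzle at (354,286) is clearly larger than the two lying on the bench, so it's the one to use, and its narrow end points right (world −y). Now I'll fit the axes.

```bash
cat > fit.py <<'E'
from h import *
from scipy.optimize import least_squares
# fit level cylinder of radius r, axis height z: params x0,y0,yaw,(z)
def fitcyl(P,r,z=None,yaw0=-1.3,fixyaw=None):
    c=P.mean(0)
    def f(p):
        a=p[1] if fixyaw is None else fixyaw
        n=np.array([-np.sin(a),np.cos(a)])
        dl=(P[:,:2]-c[:2])@n-p[0]
        zz=p[2] 
        return np.r_[np.hypot(dl,P[:,2]-zz)-r, 0 if z is None else (zz-z)*50]
    s=least_squares(f,[0,yaw0,z or c[2]-r*.7],loss='soft_l1',f_scale=.001)
    a=s.x[1] if fixyaw is None else fixyaw
    n=np.array([-np.sin(a),np.cos(a)]);d=np.array([np.cos(a),np.sin(a)])
    t=(P[:,:2]-c[:2])@d
    b=c[:2]+n*s.x[0]
    return b,a,s.x[2],np.percentile(t,[1,99]),np.std(s.fun)
def sel(n,box,cond=None):
    z=np.load(f'pics/{n}0.npz'); W=cloud(n,z['d']); u0,v0,u1,v1=box
    P=W[v0:v1,u0:u1].reshape(-1,3); C=z['im'][v0:v1,u0:u1].reshape(-1,3).astype(int)
    m=z['d'][v0:v1,u0:u1].reshape(-1)>0
    return P[m],C[m]
E
python3 - <<'E'
from fit import *
B={'scene':dict(noz=(325,268,382,305),ins=(328,305,356,340),dif=(352,245,382,275),neck=(230,170,270,205)),
 'side':dict(noz=(342,203,385,240),ins=(375,235,402,262),dif=(330,185,352,210),neck=(208,205,245,240))}
for n in B:
    for k,(r,zc,zmin) in dict(noz=(.0165,.064,.05),ins=(.016,.063,.05),dif=(.012,.059,.05),neck=(.008,.115,.1)).items():
        P,C=sel(n,B[n][k]); P=P[(P[:,2]>zmin)&(P[:,2]<.14)]
        b,a,z,t,s=fitcyl(P,r,None); 
        b2,a2,z2,t2,s2=fitcyl(P,r,zc)
        d=np.array([np.cos(a2),np.sin(a2)])
        print(n,k,len(P),'free z',round(z,4),'yaw',round(a,3),'| fixz',np.round(b2,4),round(a2,3),'ends',np.round(b2+d*t2[0],4),np.round(b2+d*t2[1],4),'mid',np.round(b2+d*t2.mean(),4),'len',round(np.ptp(t2),4),round(s2*1e3,2))
    # rack bar corners & clamp
    z=np.load(f'pics/{n}0.npz'); W=cloud(n,z['d'])
    P=W.reshape(-1,3); C=z['im'].reshape(-1,3).astype(int)
    for lo,hi,x0,x1,y0,y1,nm in [(.003,.0095,.33,.62,-.24,-.09,'bar'),(.125,.14,.48,.62,.14,.26,'clamptop')]:
        m=(P[:,2]>lo)&(P[:,2]<hi)&(P[:,0]>x0)&(P[:,0]<x1)&(P[:,1]>y0)&(P[:,1]<y1)&(np.ptp(C,axis=1)<25)
        q=(P[m,:2]*1e3).astype(np.float32)
        print(nm,len(q),cv2.minAreaRect(q), P[m,2].mean())
E
```

```text
scene noz 828 free z 0.0629 yaw -1.394 | fixz [ 0.4802 -0.1639] -1.394 ends [ 0.4746 -0.1326] [ 0.4858 -0.1955] mid [ 0.4802 -0.164 ] len 0.0639 2.13
scene ins 299 free z 0.0625 yaw -1.467 | fixz [ 0.4046 -0.1754] -1.467 ends [ 0.4035 -0.1654] [ 0.4054 -0.1833] mid [ 0.4045 -0.1744] len 0.018 1.96
scene dif 189 free z 0.0582 yaw -1.434 | fixz [ 0.5552 -0.1559] -1.438 ends [ 0.5537 -0.1447] [ 0.5565 -0.166 ] mid [ 0.5551 -0.1553] len 0.0214 1.25
scene neck 348 free z 0.1142 yaw -1.25 | fixz [0.5739 0.0985] -1.247 ends [0.5623 0.133 ] [0.5868 0.0601] mid [0.5745 0.0965] len 0.0769 1.86
bar 1096 ((460.1189880371094, -161.349609375), (98.47532653808594, 235.612548828125), 78.84647369384766) 0.005316213478920856
clamptop 287 ((548.7037353515625, 181.97128295898438), (55.29783248901367, 78.23211669921875), 18.29932403564453) 0.13414105549670613
side noz 441 free z 0.0625 yaw -1.388 | fixz [ 0.48   -0.1585] -1.386 ends [ 0.4749 -0.1316] [ 0.4865 -0.1934] mid [ 0.4807 -0.1625] len 0.0629 2.88
side ins 204 free z 0.0626 yaw -1.389 | fixz [ 0.4044 -0.1707] -1.39 ends [ 0.4032 -0.1637] [ 0.4063 -0.1809] mid [ 0.4047 -0.1723] len 0.0175 2.27
side dif 118 free z 0.0574 yaw -1.41 | fixz [ 0.5557 -0.153 ] -1.388 ends [ 0.5539 -0.1432] [ 0.558  -0.1652] mid [ 0.5559 -0.1542] len 0.0224 1.27
side neck 408 free z 0.1143 yaw -1.234 | fixz [0.5711 0.11  ] -1.233 ends [0.5563 0.1523] [0.5875 0.0635] mid [0.5719 0.1079] len 0.0941 1.8
bar 901 ((458.98138427734375, -159.27127075195312), (94.4081039428711, 227.83692932128906), 79.36671447753906) 0.005072936592178008
clamptop 461 ((548.6361694335938, 185.0374298095703), (54.56999588012695, 71.18824005126953), 17.284236907958984) 0.1343493401182875
```

Both cameras agree, and the fit gives rack yaw ≈ −1.39 and neck yaw ≈ −1.24. I'll refine the spigot and look for the tip, washer and clamp face along its axis.

Run:
```python
from fit import *
for n in ['scene','side']:
    z=np.load(f'pics/{n}0.npz'); W=cloud(n,z['d']).reshape(-1,3)
    b=np.array([.5745,.0965]);a=-1.24
    for it in range(3):
        d=np.array([np.cos(a),np.sin(a)]);nn=np.array([-d[1],d[0]])
        t=(W[:,:2]-b)@d; l=(W[:,:2]-b)@nn
        m=(np.abs(l)<.011)&(t>-.018)&(t<.02)&(W[:,2]>.103)&(W[:,2]<.126)
        bb,a,zz,_,s=fitcyl(W[m],.008,None,yaw0=a); b=bb+np.array([np.cos(a),np.sin(a)])*((.0965-bb[1])/np.sin(a))
        print(n,m.sum(),np.round(b,4),round(a,4),round(zz,4),s)
    d=np.array([np.cos(a),np.sin(a)]);nn=np.array([-d[1],d[0]])
    t=(W[:,:2]-b)@d; l=(W[:,:2]-b)@nn
    m=(np.abs(l)<.016)&(t>-.12)&(t<.07)&(W[:,2]>.09)
    r=np.hypot(l,W[:,2]-zz)
    for k in np.arange(-.12,.07,.003):
        q=m&(t>=k)&(t<k+.003)&(W[:,2]>.1)
        if q.sum(): print(round(k*1e3),q.sum(),np.round(np.percentile(r[q],[50,90])*1e3,1),end='; ')
    print('tmax',t[m&(r<.008)].max())
```

```text
scene 158 [0.5744 0.0965] -1.3038 0.1139 0.001138645751380971
scene 162 [0.5743 0.0965] -1.3165 0.1139 0.001175472978485374
scene 161 [0.5743 0.0965] -1.3129 0.1139 0.0011715336033567192
-120 13 [21.5 24.7]; -117 11 [21.5 23.7]; -114 14 [22.7 30.4]; -111 15 [23.1 29.8]; -108 22 [23.9 29. ]; -105 13 [22.1 25. ]; -102 14 [22.9 25.5]; -99 15 [21.9 24.2]; -96 24 [20.7 24.4]; -93 65 [14.2 21. ]; -90 10 [10.2 11.2]; -87 13 [11.1 12.4]; -84 11 [11.2 13.6]; -81 16 [ 9.2 11.1]; -78 10 [ 9.4 10.9]; -75 11 [ 9.6 11.6]; -72 13 [10. 11.]; -69 12 [10.5 11.9]; -66 10 [ 9.1 11.7]; -63 8 [11.3 13.3]; -60 19 [13.1 14.9]; -57 17 [12.9 14.3]; -54 24 [12.1 13.9]; -51 18 [10.6 12.7]; -48 16 [ 9.9 12.4]; -45 16 [11.6 14.1]; -42 15 [10.6 12.5]; -39 18 [11.5 13.3]; -36 14 [10.6 13.1]; -33 11 [10.1 13.4]; -30 34 [11.6 13. ]; -27 14 [8.3 9.3]; -24 11 [8.5 9.2]; -21 13 [8.  9.2]; -18 10 [8.2 9.9]; -15 15 [ 8.  10.1]; -12 13 [8.2 9.7]; -9 13 [7.7 9. ]; -6 10 [7.7 8.7]; -3 14 [8.2 9.4]; 0 12 [7.6 8.4]; 3 14 [7.7 8.3]; 6 11 [8.1 8.9]; 9 15 [7.6 9. ]; 12 11 [7.3 8. ]; 15 13 [ 9.4 11.2]; 18 16 [8.7 9.7]; 21 14 [7.9 
[... 767 characters left out ...]
-60 22 [11.5 12.2]; -57 20 [11.  13.5]; -54 17 [11.2 12.5]; -51 13 [ 9.4 10.4]; -48 17 [ 8.9 10.5]; -45 14 [10.2 11.6]; -42 20 [10.3 11.5]; -39 13 [ 9.8 10.8]; -36 14 [ 9.6 10.9]; -33 19 [ 9.1 11.8]; -30 18 [11.1 13.2]; -27 12 [8.  9.8]; -24 13 [ 7.8 10. ]; -21 11 [7.6 8.6]; -18 12 [8.  8.9]; -15 12 [8.2 8.6]; -12 13 [8.4 8.9]; -9 10 [7.7 8.6]; -6 13 [7.9 9.5]; -3 11 [7.6 9. ]; 0 12 [8.2 9.8]; 3 14 [8.1 9.2]; 6 10 [8.  8.6]; 9 10 [7.3 8.9]; 12 16 [8.  9.2]; 15 16 [ 8.  11.4]; 18 12 [8.  9.7]; 21 14 [8.1 9.6]; 24 9 [7.6 9. ]; 27 12 [7.9 8.9]; 30 9 [6.5 7. ]; 33 4 [4.6 5.1]; 36 5 [2.9 3.7]; 39 6 [3.8 5.2]; 42 5 [4.6 4.9]; 45 7 [4.  4.3]; 48 4 [3.8 4. ]; 51 1 [2.1 2.1]; tmax 0.05174174769177531
```

Run:
```python
from fit import *
for n in ['scene','side']:
    z=np.load(f'pics/{n}0.npz'); W=cloud(n,z['d']).reshape(-1,3)
    b=np.array([.575,.0965]);a=-1.27
    for it in range(3):
        d=np.array([np.cos(a),np.sin(a)]);nn=np.array([-d[1],d[0]])
        t=(W[:,:2]-b)@d; l=(W[:,:2]-b)@nn
        m=(np.abs(l)<.012)&(((t>-.025)&(t<.012))|((t>.021)&(t<.029))|((t>-.089)&(t<-.066)))&(W[:,2]>.1)&(W[:,2]<.128)
        P=W[m]; far=t[m]<-.05
        def f(p):
            n_=np.array([-np.sin(p[1]),np.cos(p[1])])
            return np.hypot((P[:,:2]-b)@n_-p[0],P[:,2]-p[2])-np.where(far,p[3],.008)
        s=least_squares(f,[0,a,.1145,.008],loss='soft_l1',f_scale=.001)
        a=s.x[1]; b=b+s.x[0]*np.array([-np.sin(a),np.cos(a)])
    d=np.array([np.cos(a),np.sin(a)]); b=b+d*((.0965-b[1])/d[1])
    t=(W[:,:2]-b)@d; 
    print(n,m.sum(),np.round(b,4),s.x,np.std(s.fun))
```

```text
scene 281 [0.5743 0.0965] [-2.70668478e-11 -1.27357820e+00  1.13947656e-01  7.82236451e-03] 0.001143795128716669
side 277 [0.5757 0.0965] [ 2.85446381e-12 -1.27566530e+00  1.13883240e-01  7.69748759e-03] 0.0010366840382440427
```

Stand yaw is −1.274, with the axis through (0.575, 0.0965). The tip and the washer both put u=0 about 63 mm from the clamp. I'll go to a point above the insulator.

Call:
move_arm(increments="0.65 16 50 -4 0 0 0.165; 0.65 16 50 -4 0 0 0.165; 0.65 16 50 -4 0 0 0.165; 0.65 16 50 -4 0 0 0.165; 0.65 16 50 -4 0 0 0.165; 0.65 16 50 -4 0 0 0.165; 0.65 16 50 -4 0 0 0.165; 0.65 16 50 -4 0 0 0.165", newtons=30)

```text
t: 1.15
eef_pos: [0.3803, -0.2246, 0.1993]
tool_rot: [0.0, 0.657, 0.754, -0.0]
contact_force: [1.6, 0.8, 0.5]
gripper_width: 0.652
```

Call:
move_arm(increments="0.65 8 17 -10 0 0 0.022; 0.65 8 17 -10 0 0 0.022; 0.65 8 17 -10 0 0 0; 0.65 0 0 -15 0 0 0; 0.65 0 0 -15 0 0 0; 0.65 0 0 0 0 0 0; 0.65 0 0 0 0 0 0; 0.65 0 0 0 0 0 0")

```text
t: 2.15
eef_pos: [0.4044, -0.1756, 0.1398]
tool_rot: [0.001, 0.642, 0.766, 0.0]
contact_force: [-0.1, 0.6, -0.2]
gripper_width: 0.648
```

```bash
cat >> h.py <<'E'
from scipy.spatial.transform import Rotation as Ro
def pose():
    o=bot.get_obs(); q=o['tool_rot']; return np.array(o['eef_pos']),Ro.from_quat([q[1],q[2],q[3],q[0]]).as_matrix(),o
def wrist(name):
    p,R,o=pose(); im,d=vision.read_camera('wrist'); cv2.imwrite(f'pics/{name}.png',im[:,:,::-1])
    c=vision.calibration('wrist'); v,u=np.mgrid[0:d.shape[0],0:d.shape[1]]
    x=(u-c['cx'])/c['fx'];y=(v-c['cy'])/c['fy'];th=np.hypot(x,y)+1e-9
    k=np.tan(th)/th; P=np.stack([x*k*d,y*k*d,d],-1); H=np.array(c['hand_eye'])
    T=P@H[:3,:3].T+H[:3,3]; W=T@R.T+p
    np.savez(f'pics/{name}.npz',im=im,d=d,W=W); return im,d,W
def wproj(X):
    p,R,o=pose(); c=vision.calibration('wrist'); H=np.array(c['hand_eye'])
    T=(np.array(X)-p)@R; C=(T-H[:3,3])@H[:3,:3]; th=np.arctan2(np.hypot(C[...,0],C[...,1]),C[...,2]); ph=np.arctan2(C[...,1],C[...,0])
    return np.stack([c['cx']+c['fx']*th*np.cos(ph),c['cy']+c['fy']*th*np.sin(ph)],-1)
E
python3 - <<'E'
from h import *
wrist('w1')
print(wproj([[.4046,-.1735,.079],[.4805,-.163,.0805],[.5555,-.155,.071]]))
E
```

```text
[[281.56554474 221.2504915 ]
 [393.93052018 225.25114166]
 [475.28173335 225.75222144]]
```

View pics/w1.png

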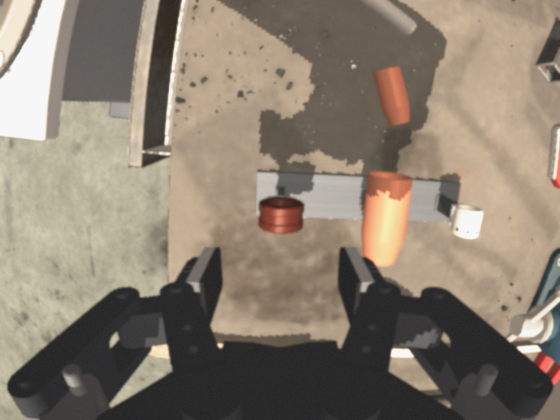

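The wrist view shows the insulator at (281,215) centred between the fingers, the nozzle at (386,215) and the diffuser at (467,222). Next I'll fit them from the wrist depth.

Run:
```python
from fit import *
z=np.load('pics/w1.npz');W=z['W']
for k,(r,zc,bx) in dict(ins=(.016,.063,(250,185,312,240)),noz=(.0165,.064,(350,165,415,270)),dif=(.012,.059,(445,198,490,242))).items():
    P=W[bx[1]:bx[3],bx[0]:bx[2]].reshape(-1,3);P=P[(P[:,2]>.055)&(P[:,2]<.1)]
    b,a,zz,t,s=fitcyl(P,r,None,yaw0=-1.39);d=np.array([np.cos(a),np.sin(a)])
    print(k,len(P),'mid',np.round(b+d*t.mean(),4),'yaw',round(a,3),'z',round(zz,4),'len',np.ptp(t).round(4),s)
```

```text
ins 1345 mid [ 0.404  -0.1736] yaw -1.435 z 0.0617 len 0.0177 0.0017942875125102921
noz 3646 mid [ 0.4797 -0.1632] yaw -1.41 z 0.0624 len 0.0624 0.001032539129691462
dif 749 mid [ 0.5549 -0.1547] yaw -1.423 z 0.0575 len 0.0218 0.0007893377000739008
```

Call:
move_arm(increments="0.65 0 2 -20 0 0 0; 0.65 0 0 -20 0 0 0; 0.65 0 0 -20 0 0 0; 0.65 0 0 -20 0 0 0; 0.65 0 0 -18 0 0 0; 0.65 0 0 0 0 0 0; 0.2 0 0 0 0 0 0; 0.2 0 0 0 0 0 0", newtons=30)

```text
t: 3.2
eef_pos: [0.4049, -0.1734, 0.0423]
tool_rot: [0.001, 0.642, 0.766, 0.0]
contact_force: [-1.2, 0.9, 4.1]
gripper_width: 0.371
```

Call:
move_arm(increments="0.2 0 0 0 0 0 0; 0.2 0 0 0 0 0 0; 0.2 0 0 0 0 0 0; 0.2 0 0 8 0 0 0; 0.2 0 0 15 0 0 0; 0.2 0 0 25 0 0 0; 0.2 0 0 25 0 0 0; 0.2 0 0 0 0 0 0")

```text
t: 4.2
eef_pos: [0.4055, -0.1738, 0.1166]
tool_rot: [0.002, 0.642, 0.766, 0.001]
contact_force: [-0.6, -0.4, -0.3]
gripper_width: 0.37
```

Run:
```python
from h import *
wrist('w2'); p,R,o=pose(); print(p,R[:,1],R[:,0])
```

```text
[ 0.40465413 -0.17354797  0.11545906] [0.98461912 0.17470334 0.00198312] [-0.1747004   0.98462039 -0.00157033]
```

View pics/w2.png

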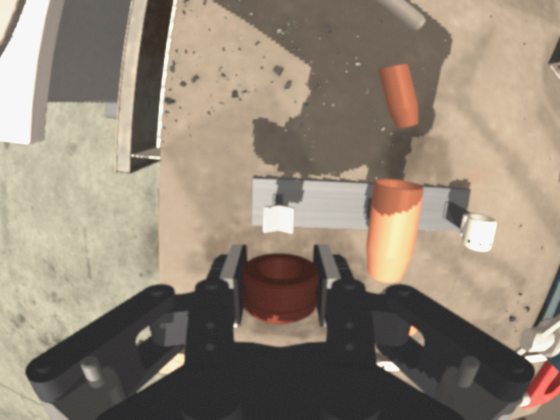

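The insulator is held, visible at (280,285) between the pads. Now I'll carry it to a point in front of the tip.

Call:
move_arm(increments="0.2 20 20 0 0 0 0.02; 0.2 32 32 0 0 0 0.02; 0.2 36 35 0 0 0 0.02; 0.2 36 35 0 0 0 0.02; 0.2 36 35 -5 0 0 0.02; 0.2 24 25 -8 0 0 0.021; 0.2 10 10 -8 0 0 0; 0.2 0 0 0 0 0 0")

```text
t: 5.25
eef_pos: [0.597, 0.0188, 0.0918]
tool_rot: [-0.001, 0.595, 0.804, -0.001]
contact_force: [0.5, 0.4, 0.3]
gripper_width: 0.365
```

Run:
```python
from h import *
im,d,W=wrist('w3'); p,R,o=pose(); print(p,R[:,0],o['contact_force'])
im,d=vision.read_camera('side'); np.savez('pics/side3.npz',im=im,d=d)
cv2.imwrite('pics/side3.png',cv2.resize(im[150:290,180:340],None,fx=4,fy=4)[:,:,::-1])
```

```text
[0.59684222 0.01771263 0.09234291] [-2.91914681e-01  9.56444354e-01 -1.32355669e-04] [-0.02153721 -0.80600951 -0.7404116 ]
```

View pics/w3.png

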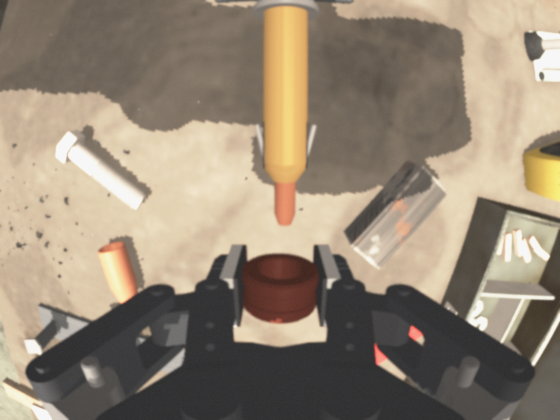

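View pics/side3.png

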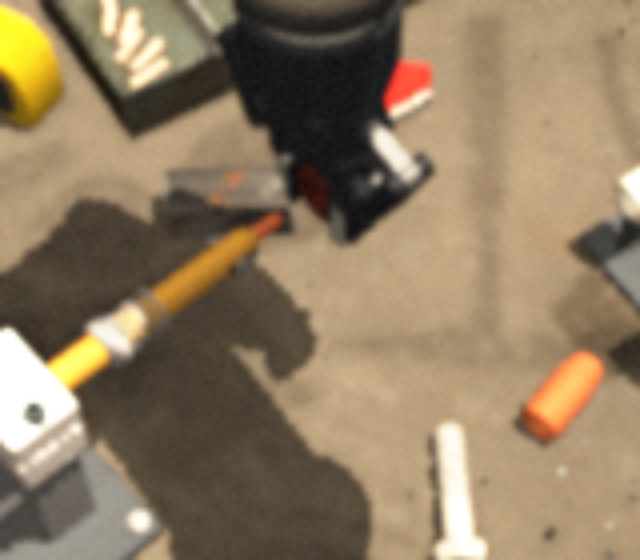

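The wrist view shows the tip at (285,222) pointing at the ring (280,285). I'll fit both in tool coordinates.

```bash
cat > rel.py <<'E'
from fit import *
def rel(name,p,R,rr,ringbox,neckbox=(262,45,312,165),rn=.008):
    z=np.load(f'pics/{name}.npz');W=z['W']; T=(W-p)@R   # tool coords
    T=np.stack([T[...,0],T[...,1],-T[...,2]],-1)
    def go(bx,r,lo,hi,fz):
        P=T[bx[1]:bx[3],bx[0]:bx[2]].reshape(-1,3); P=P[(P[:,2]>lo)&(P[:,2]<hi)]
        if fz is not None: P=P[fz(P)]
        return P,fitcyl(P,r,None,yaw0=0.0)
    P,(b,a,zz,t,s)=go(neckbox,rn,.005,.05,None); print('neck n',len(P),'lat@x0',round(b[1]-b[0]*np.tan(a),4),'yaw',round(a,4),'z',round(zz,4),'xmin',np.round(b[0]+t,4),s)
    P,(b,a,zz,t,s)=go(ringbox,rr,.012,.06,lambda P:np.abs(P[:,1])<rr*.8); print('ring n',len(P),'c',np.round(b[1],4),'yaw',round(a,3),'z',round(zz,4),'x',np.round(b[0]+t,4),s)
    return T
E
python3 - <<'E'
from rel import *
p,R,o=pose(); T=rel('w3',p,R,.016,(245,255,318,325))
for v in range(212,228,2): print(v,np.round(T[v,285],4))
for v in range(255,322,5): print(v,np.round(T[v,280],4))
E
```

```text
neck n 5421 lat@x0 0.002 yaw -0.0008 z 0.0209 xmin [0.0544 0.0958] 0.0005526842202448246
ring n 3307 c -0.0001 yaw 0.038 z 0.0182 x [-0.0067  0.0108] 0.0023419099661218675
212 [0.0358 0.0019 0.0245]
214 [0.0353 0.0018 0.0252]
216 [0.0344 0.0019 0.025 ]
218 [0.0337 0.0019 0.0251]
220 [0.0326 0.0019 0.0242]
222 [0.0317 0.0019 0.024 ]
224 [0.0312 0.0019 0.0248]
226 [-0.0109  0.004  -0.0943]
255 [0.01   0.0001 0.006 ]
260 [0.0098 0.0001 0.0108]
265 [0.0066 0.0001 0.0094]
270 [0.0041 0.0001 0.0093]
275 [0.0018 0.0001 0.0099]
280 [0.0105 0.     0.0305]
285 [0.0096 0.     0.0328]
290 [0.0086 0.     0.0349]
295 [0.0067 0.     0.0354]
300 [0.0035 0.0001 0.0338]
305 [0.0014 0.0001 0.0341]
310 [-0.0003  0.0001  0.0351]
315 [-0.0025  0.0001  0.0353]
320 [-0.0054  0.0001  0.0347]
```

Relative to the ring, the neck axis sits +2.0 mm along tool y and about +2 mm up. I'll correct that and slide over the contact tip.

Call:
move_arm(increments="0.2 2 1 2 0 0 0; 0.2 0 0 0 0 0 0; 0.2 -2 6.6 0 0 0 0; 0.2 -2 6.6 0 0 0 0; 0.2 -2 6.6 0 0 0 0; 0.2 -2 6.6 0 0 0 0; 0.2 -2 6.6 0 0 0 0; 0.2 0 0 0 0 0 0")

```text
t: 6.35
eef_pos: [0.5899, 0.0538, 0.0954]
tool_rot: [-0.0, 0.594, 0.804, 0.0]
contact_force: [0.2, 0.0, 0.2]
gripper_width: 0.368
```

Run:
```python
from rel import *
wrist('w4')
p,R,o=pose(); print(p); T=rel('w4',p,R,.016,(245,255,318,325),(262,60,318,200))
```

```text
[0.59007792 0.05314979 0.09528903]
neck n 5291 lat@x0 -0.0041 yaw 0.0395 z 0.0187 xmin [0.0403 0.0901] 0.0013056244625379283
ring n 3907 c 0.0025 yaw 0.489 z 0.019 x [-0.0109  0.0141] 0.0039549900535084
```

View pics/w4.png

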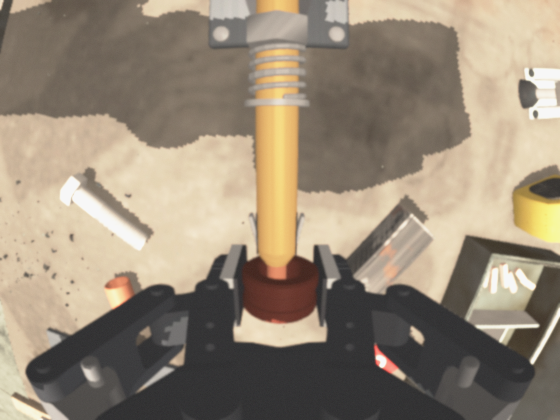

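The tip has entered the ring bore around (277,265). The neck looks about 3 px left of the ring centre, so I'll refit with a proper window.

Run:
```python
from rel import *
p,R,o=pose(); T=rel('w4',p,R,.016,(248,292,312,325),(248,115,306,205))
for u in (268,280,292): print([np.round(T[v,u],4).tolist() for v in (296,304,312)])
```

```text
neck n 3763 lat@x0 -0.0024 yaw 0.0089 z 0.0183 xmin [0.0379 0.0704] 0.0005132104400453925
ring n 1786 c -0.0007 yaw 0.044 z 0.0193 x [-0.0079  0.0066] 0.0006214491417239858
[[0.0049, -0.005, 0.0357], [-0.0002, -0.0052, 0.0333], [-0.0032, -0.0052, 0.0346]]
[[0.0049, -0.0005, 0.0355], [0.0013, -0.0005, 0.0357], [-0.0031, -0.0005, 0.0348]]
[[0.0045, 0.0041, 0.035], [0.0001, 0.0042, 0.0338], [-0.0034, 0.0042, 0.0344]]
```

Call:
move_arm(increments="0.2 -1.4 -0.4 -0.8 0 0 0; 0.2 0 0 0 0 0 0; 0.2 -0.9 2.9 0 0 0 0; 0.2 -0.9 2.9 0 0 0 0; 0.2 -0.9 2.9 0 0 0 0; 0.2 -0.9 2.9 0 0 0 0; 0.2 -0.9 2.9 0 0 0 0; 0.2 0 0 0 0 0 0")

```text
t: 7.4
eef_pos: [0.5841, 0.0673, 0.0944]
tool_rot: [-0.0, 0.595, 0.804, -0.0]
contact_force: [-1.4, 0.0, -0.8]
gripper_width: 0.368
```

Run:
```python
from rel import *
wrist('w5')
p,R,o=pose(); print(p,o['contact_force']); T=rel('w5',p,R,.016,(248,292,312,325),(248,115,306,205))
```

```text
[0.5841077  0.06712529 0.09443616] [-1.32610429 -0.30848489 -0.71516096]
neck n 4052 lat@x0 -0.0002 yaw -0.0036 z 0.0196 xmin [0.0378 0.07  ] 0.001418495219628376
ring n 1793 c -0.0008 yaw 0.069 z 0.0192 x [-0.0105  0.0062] 0.0013992143634216552
```

View pics/w5.png

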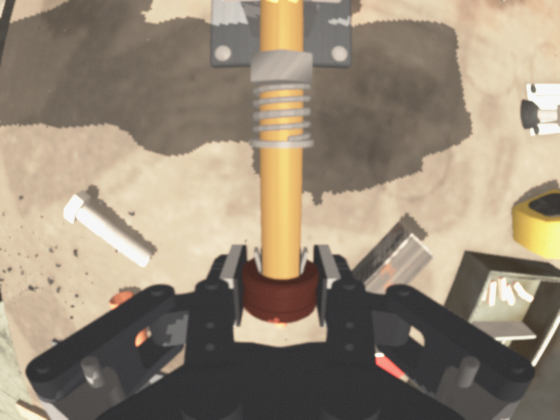

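The ring is on the spigot and coaxial (neck at x≈282, ring at ≈280). I'll go on over the leaves.

Call:
move_arm(increments="0.2 -0.9 2.9 0 0 0 0; 0.2 -0.9 2.9 0 0 0 0; 0.2 -0.9 2.9 0 0 0 0; 0.2 -0.9 2.9 0 0 0 0; 0.2 -0.9 2.9 0 0 0 0; 0.2 -0.9 2.9 0 0 0 0; 0.2 -0.9 2.9 0 0 0 0; 0.2 0 0 0 0 0 0")

```text
t: 8.45
eef_pos: [0.5778, 0.0881, 0.0945]
tool_rot: [-0.0, 0.594, 0.804, 0.0]
contact_force: [0.9, -0.2, -2.1]
gripper_width: 0.366
```

Run:
```python
from rel import *
wrist('w6')
p,R,o=pose(); print(p,o['contact_force']); T=rel('w6',p,R,.016,(248,292,312,325),(260,170,304,235))
```

```text
[0.5777877  0.08808336 0.09455928] [-0.04737394  1.38578943 -1.88330281]
neck n 2751 lat@x0 -0.0011 yaw 0.0278 z 0.0202 xmin [0.0255 0.0503] 0.0015035823939615687
ring n 1858 c -0.0008 yaw 0.026 z 0.0192 x [-0.0176  0.006 ] 0.0017581922724982863
```

View pics/w6.png

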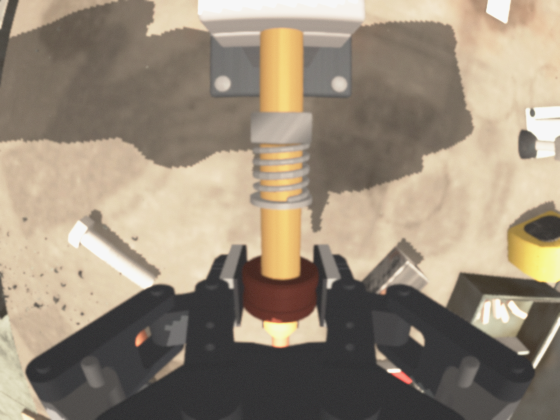

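Call:
move_arm(increments="0.2 -0.9 2.9 0 0 0 0; 0.2 -0.9 2.9 0 0 0 0; 0.2 -0.9 2.9 0 0 0 0; 0.2 -0.9 2.9 0 0 0 0; 0.2 -0.9 2.9 0 0 0 0; 0.2 -0.9 2.9 0 0 0 0; 0.2 -0.9 2.9 0 0 0 0; 0.2 0 0 0 0 0 0")

```text
t: 9.5
eef_pos: [0.5715, 0.1079, 0.0946]
tool_rot: [-0.0, 0.594, 0.804, 0.0]
contact_force: [0.3, 0.5, 0.3]
gripper_width: 0.371
```

Run:
```python
from rel import *
wrist('w7')
p,R,o=pose(); print(p,o['contact_force'])
```

```text
[0.57160292 0.10763156 0.09449995] [ 0.33306158 -0.79599212 -0.12255891]
```

View pics/w7.png

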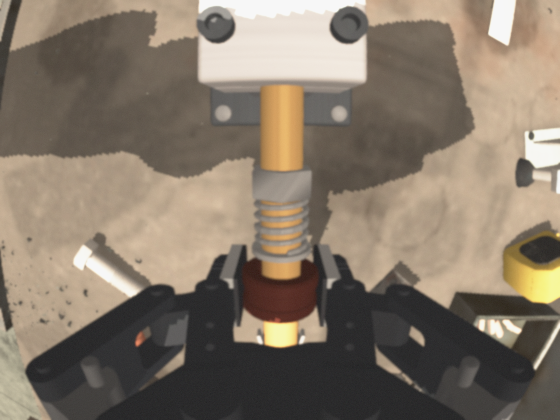

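The leaves, at (262,335) and (302,335), are now in front of the ring and the washer is a few mm ahead at row ~250. I'll approach at 1 mm per row.

Call:
move_arm(increments="0.2 -0.3 1 0 0 0 0; 0.2 -0.3 1 0 0 0 0; 0.2 -0.3 1 0 0 0 0; 0.2 -0.3 1 0 0 0 0; 0.2 -0.3 1 0 0 0 0; 0.2 -0.3 1 0 0 0 0; 0.2 0 0 0 0 0 0; 0.2 0 0 0 0 0 0")

```text
t: 10.55
eef_pos: [0.5699, 0.1135, 0.0945]
tool_rot: [0.0, 0.595, 0.804, 0.0]
contact_force: [-1.2, -0.8, 0.3]
gripper_width: 0.37
```

Call:
move_arm(increments="0.2 -0.3 1 0 0 0 0; 0.2 -0.3 1 0 0 0 0; 0.2 0 0 0 0 0 0; 0.2 0 0 0 0 0 0; 0.2 0 0 0 0 0 0; 0.2 0 0 0 0 0 0; 0.2 0 0 0 0 0 0; 0.2 0 0 0 0 0 0")

```text
t: 11.55
eef_pos: [0.5692, 0.1154, 0.0945]
tool_rot: [0.0, 0.595, 0.804, -0.0]
contact_force: [-0.1, -2.1, -0.2]
gripper_width: 0.369
```

Run:
```python
from rel import *
wrist('w8')
p,R,o=pose(); print(p,o['contact_force'])
```

```text
[0.56924178 0.11546149 0.09449818] [ 0.48200688 -3.17452583  0.4307734 ]
```

View pics/w8.png

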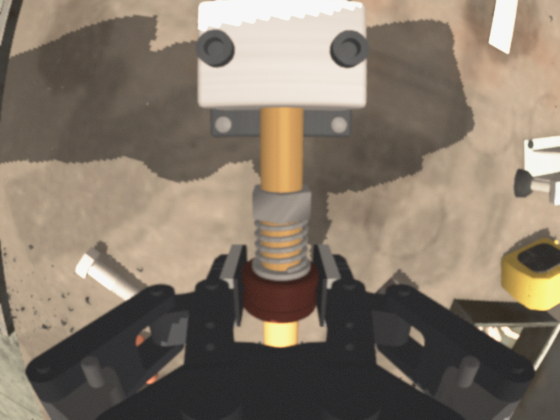

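Call:
move_arm(increments="0.2 -0.3 1 0 0 0 0; 0.2 -0.3 1 0 0 0 0; 0.2 0 0 0 0 0 0; 0.2 0 0 0 0 0 0; 0.2 0 0 0 0 0 0; 0.2 0 0 0 0 0 0; 0.2 0 0 0 0 0 0; 0.2 0 0 0 0 0 0")

```text
t: 12.6
eef_pos: [0.5686, 0.1175, 0.0945]
tool_rot: [0.0, 0.595, 0.804, -0.0]
contact_force: [2.4, -4.0, -1.3]
gripper_width: 0.37
```

Seated: about 3 N, rising to 4 N or more with a further 2 mm. Release, lift and go over the diffuser.

Call:
move_arm(increments="0.6 0 0 0 0 0 0; 0.6 0 0 0 0 0 0; 0.6 0 0 0 0 0 0; 0.6 0 0 15 0 0 0; 0.6 0 0 25 0 0 0; 0.6 0 0 35 0 0 0; 0.6 -2 -30 10 0 0 -0.02; 0.6 -2 -45 0 0 0 -0.02")

```text
t: 13.6
eef_pos: [0.5657, 0.0439, 0.1822]
tool_rot: [0.001, 0.61, 0.793, 0.002]
contact_force: [1.1, -1.2, -0.5]
gripper_width: 0.602
```

Call:
move_arm(increments="0.6 -3 -55 0 0 0 -0.02; 0.6 -3 -55 0 0 0 -0.02; 0.6 -3 -55 -10 0 0 -0.02; 0.6 -1 -32 -30 0 0 -0.021; 0.6 0 0 -15 0 0 0; 0.6 0 0 0 0 0 0; 0.6 0 0 0 0 0 0; 0.6 0 0 0 0 0 0")

```text
t: 14.6
eef_pos: [0.5556, -0.1533, 0.1257]
tool_rot: [0.001, 0.641, 0.767, 0.001]
contact_force: [0.6, 0.8, 0.3]
gripper_width: 0.598
```

Run:
```python
from rel import *
wrist('w9')
p,R,o=pose(); print(p,R[:,0],o['contact_force'],o['gripper_width'],wproj([[.5552,-.155,.071]]))
im,d=vision.read_camera('scene'); np.savez('pics/scene9.npz',im=im,d=d)
cv2.imwrite('pics/scene9.png',cv2.resize(im[150:250,140:320],None,fx=4,fy=4)[:,:,::-1])
```

```text
[ 0.55542149 -0.15356668  0.12552468] [-1.76559955e-01  9.84289792e-01 -4.33589318e-04] [-0.06045676  0.22148724  0.47045591] 0.6035638865056794 [[279.99423699 229.24506628]]
```

View pics/w9.png

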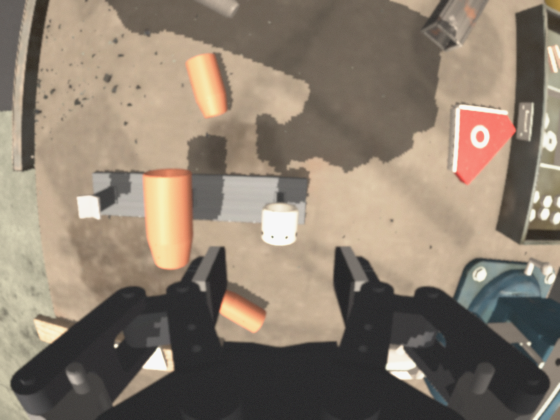

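View pics/scene9.png

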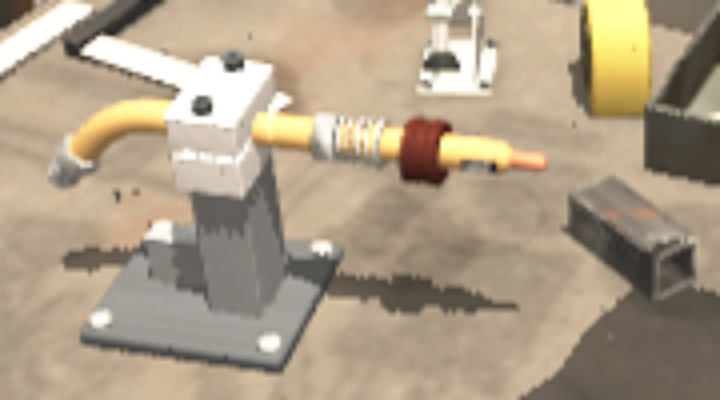

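The scene crop shows the insulator on the neck, just a few mm off the washer. The diffuser is centred at (280,222) in the wrist view. I'll fit it, then descend.

Run:
```python
from fit import *
p,R,o=pose()
z=np.load('pics/w9.npz');W=z['W'];bx=(255,198,305,248)
P=W[bx[1]:bx[3],bx[0]:bx[2]].reshape(-1,3);P=P[(P[:,2]>.058)&(P[:,2]<.1)]
b,a,zz,t,s=fitcyl(P,.012,None,yaw0=-1.39);d=np.array([np.cos(a),np.sin(a)]);m=b+d*t.mean()
print(len(P),m,a,zz,np.ptp(t),s,'tool',(np.r_[m,zz]-p)@R)
bx=(140,165,197,275)
P=W[bx[1]:bx[3],bx[0]:bx[2]].reshape(-1,3);P=P[(P[:,2]>.055)&(P[:,2]<.1)]
b,a,zz,t,s=fitcyl(P,.0165,None,yaw0=-1.39);d=np.array([np.cos(a),np.sin(a)]);m=b+d*t.mean()
print(len(P),m,a,zz,np.ptp(t),s)
```

```text
1151 [ 0.55487066 -0.15491056] -1.4397252493044213 0.05747898402020451 0.021783247643351225 0.000593260728735824 tool [-0.000979   -0.00061886  0.06782819]
4136 [ 0.47909507 -0.16319705] -1.4687026788106001 0.06228854689683651 0.06277306027359981 0.0010266708528488186
```

Call:
move_arm(increments="0.6 0 -4 -20 0 0 0; 0.6 0 0 -20 0 0 0; 0.6 0 0 -20 0 0 0; 0.6 0 0 -15 0 0 0; 0.6 0 0 -7 0 0 0; 0.6 0 0 0 0 0 0; 0.1 0 0 0 0 0 0; 0.1 0 0 0 0 0 0", newtons=25)

```text
t: 15.7
eef_pos: [0.5563, -0.1584, 0.0437]
tool_rot: [0.001, 0.642, 0.767, 0.001]
contact_force: [0.8, 0.1, -0.5]
gripper_width: 0.271
```

Call:
move_arm(increments="0.1 0 0 0 0 0 0; 0.1 0 0 0 0 0 0; 0.1 0 0 0 0 0 0; 0.1 0 0 8 0 0 0; 0.1 0 0 15 0 0 0; 0.1 0 0 20 0 0 0; 0.1 0 0 15 0 0 0; 0.1 0 0 0 0 0 0")

```text
t: 16.7
eef_pos: [0.5555, -0.1588, 0.1023]
tool_rot: [0.001, 0.642, 0.766, 0.001]
contact_force: [-0.3, 0.4, -0.1]
gripper_width: 0.273
```

Run:
```python
from rel import *
im,d,W=wrist('w10')
p,R,o=pose(); print(p,R[:,0],o['contact_force'],o['gripper_width'])
T=(W-p)@R
for v in range(270,330,5): print(v,np.round(T[v,280],4))
```

```text
[ 0.55492594 -0.15870722  0.10131613] [-1.74850577e-01  9.84594676e-01 -7.73863658e-04] [ 0.09121431  0.3265527  -0.2256616 ] 0.2732674004173374
270 [ 0.01   -0.0001 -0.0265]
275 [ 0.0077 -0.0001 -0.0265]
280 [ 0.0055 -0.0001 -0.0268]
285 [ 0.0032 -0.0001 -0.0268]
290 [ 0.0019 -0.0001 -0.0285]
295 [-0.0014 -0.0001 -0.027 ]
300 [-0.0032 -0.0001 -0.028 ]
305 [-0.0062 -0.0001 -0.0273]
310 [-0.0966  0.0002  0.1028]
315 [-0.1026  0.0002  0.1034]
320 [-0.1075  0.0002  0.1024]
325 [-0.1135  0.0002  0.1027]
```

View pics/w10.png

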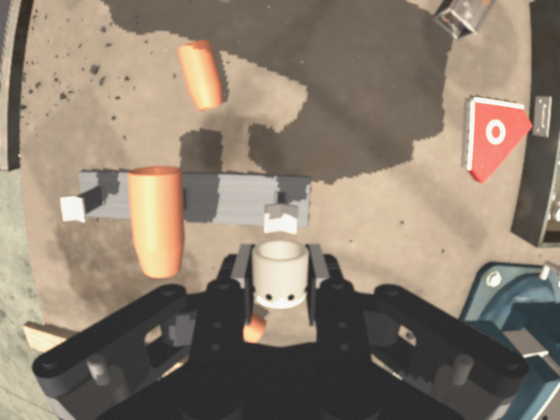

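The diffuser is held, from (252..308, 235..305). Now I'll carry it to the tip.

Call:
move_arm(increments="0.1 5 20 0 0 0 0.02; 0.1 8 32 0 0 0 0.02; 0.1 9 36 0 0 0 0.02; 0.1 9 36 0 0 0 0.02; 0.1 8 32 -2 0 0 0.02; 0.1 4.7 18.5 -1.5 0 0 0.021; 0.1 0 0 0 0 0 0; 0.1 0 0 0 0 0 0")

```text
t: 17.75
eef_pos: [0.5979, 0.0145, 0.0966]
tool_rot: [-0.0, 0.595, 0.803, -0.001]
contact_force: [0.4, -0.4, -0.7]
gripper_width: 0.271
```

Run:
```python
from rel import *
im,d,W=wrist('w11')
p,R,o=pose(); print(p,R[:,0],o['contact_force'],o['gripper_width'])
rel('w11',p,R,.012,(258,278,304,306),(258,60,310,165))
T=(W-p)@R
for v in range(190,240,4): print(v,np.round(T[v,283],4))
```

```text
[0.59801256 0.0140842  0.09673279] [-2.90410166e-01  9.56901826e-01 -9.10973087e-04] [-0.26764131  0.20614406 -0.86983984] 0.27719651038355003
neck n 4770 lat@x0 0.0026 yaw -0.0154 z 0.0174 xmin [0.0526 0.0889] 0.002668049960396284
ring n 1209 c -0.0006 yaw 0.025 z 0.0139 x [-0.0065  0.0072] 0.0005080607361475394
190 [ 0.0422  0.0006 -0.0214]
194 [ 0.0405  0.0006 -0.0208]
198 [ 0.039   0.0006 -0.0212]
202 [ 0.0372  0.0006 -0.0203]
206 [ 0.0356  0.0007 -0.0203]
210 [ 0.0338  0.0007 -0.0196]
214 [-0.0038  0.002   0.0973]
218 [-0.0071  0.002   0.0976]
222 [-0.0103  0.002   0.0974]
226 [-0.0137  0.002   0.0977]
230 [-0.0169  0.002   0.0976]
234 [-0.0205  0.002   0.0983]
238 [-0.024   0.002   0.0984]
```

View pics/w11.png

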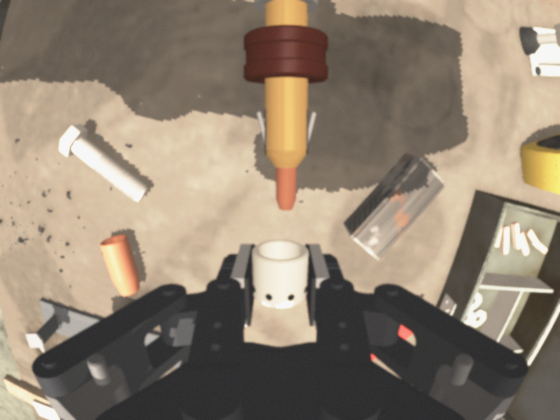

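Tip at (286,208), ring axis near x=280, insulator at (286,55). I'll refit the neck without the insulator.

Run:
```python
from rel import *
p,R,o=pose()
rel('w11',p,R,.012,(258,278,304,306),(260,85,314,148))
rel('w11',p,R,.012,(258,278,304,306),(274,175,298,207),.004)
```

```text
neck n 2920 lat@x0 0.0014 yaw 0.0038 z 0.017 xmin [0.0587 0.081 ] 0.000633364727273508
ring n 1209 c -0.0006 yaw 0.025 z 0.0139 x [-0.0065  0.0072] 0.0005080607361475394
neck n 617 lat@x0 0.0009 yaw 0.0152 z 0.0169 xmin [0.0353 0.0477] 0.0005608469579452378
ring n 1209 c -0.0006 yaw 0.025 z 0.0139 x [-0.0065  0.0072] 0.0005080607361475394
```

Call:
move_arm(increments="0.1 1.3 0.4 2 0 0 0; 0.1 0 0 0 0 0 0; 0.1 -2.1 6.9 0 0 0 0; 0.1 -2.1 6.9 0 0 0 0; 0.1 -2.1 6.9 0 0 0 0; 0.1 -2.1 6.9 0 0 0 0; 0.1 -2.1 6.9 0 0 0 0; 0.1 0 0 0 0 0 0")

```text
t: 18.8
eef_pos: [0.5889, 0.0519, 0.0991]
tool_rot: [-0.0, 0.594, 0.804, 0.0]
contact_force: [0.2, -1.1, -0.8]
gripper_width: 0.27
```

Run:
```python
from rel import *
im,d,W=wrist('w12')
p,R,o=pose(); print(p,R[:,0],o['contact_force'],o['gripper_width'])
rel('w12',p,R,.012,(258,278,304,306),(256,155,314,210))
```

```text
[0.58908426 0.05124233 0.09902466] [-2.93279140e-01  9.56026853e-01 -3.79972308e-05] [ 0.06690138 -0.18262254 -0.50123965] 0.2738580997105941
neck n 2730 lat@x0 0.1088 yaw -1.1509 z 0.021 xmin [0.0377 0.0593] 0.0022865190450934375
ring n 1203 c -0.0007 yaw 0.003 z 0.0141 x [-0.0063  0.0074] 0.000511697778887203
```

View pics/w12.png

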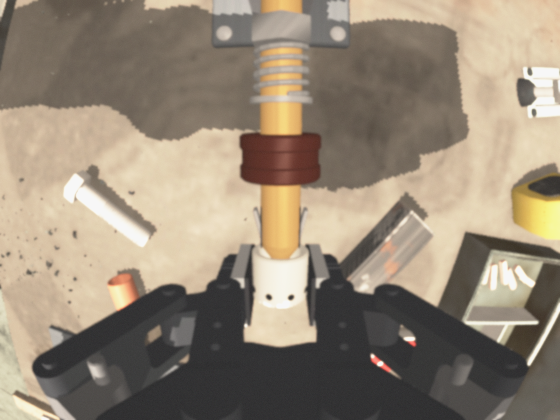

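Run:
```python
from rel import *
p,R,o=pose()
T=rel('w12',p,R,.012,(258,278,304,306),(262,188,300,240))
print([np.round(T[v,280],4).tolist() for v in (132,136,140,175,180,184,190,240,248,252,256)])
```

```text
neck n 1969 lat@x0 -0.0005 yaw -0.0011 z 0.0146 xmin [0.0223 0.0433] 0.0005060839944379657
ring n 1203 c -0.0007 yaw 0.003 z 0.0141 x [-0.0063  0.0074] 0.000511697778887203
[[0.0643, -0.0005, 0.0235], [0.0632, -0.0005, 0.029], [0.0618, -0.0005, 0.029], [0.0495, -0.0005, 0.0288], [0.0479, -0.0005, 0.0296], [0.0464, -0.0005, 0.0294], [0.0426, -0.0005, 0.0221], [0.0227, -0.0005, 0.0227], [0.0191, -0.0005, 0.0223], [0.0171, -0.0005, 0.0216], [0.0147, -0.0005, 0.0204]]
```

Aligned to within 0.5 mm. Advancing.

Call:
move_arm(increments="0.1 -0.9 2.9 0.4 0 0 0; 0.1 -0.9 2.9 0 0 0 0; 0.1 -0.9 2.9 0 0 0 0; 0.1 -0.9 2.9 0 0 0 0; 0.1 -0.9 2.9 0 0 0 0; 0.1 -0.9 2.9 0 0 0 0; 0.1 -0.9 2.9 0 0 0 0; 0.1 0 0 0 0 0 0")

```text
t: 19.85
eef_pos: [0.5827, 0.0719, 0.0994]
tool_rot: [-0.0, 0.594, 0.804, 0.0]
contact_force: [0.5, -0.3, 0.4]
gripper_width: 0.274
```

Run:
```python
from rel import *
im,d,W=wrist('w13')
p,R,o=pose(); print(p,o['contact_force'],o['gripper_width'])
```

```text
[0.58269091 0.07189045 0.09944815] [-0.95396412 -0.47397297 -0.80371065] 0.2692260779954681
```

View pics/w13.png

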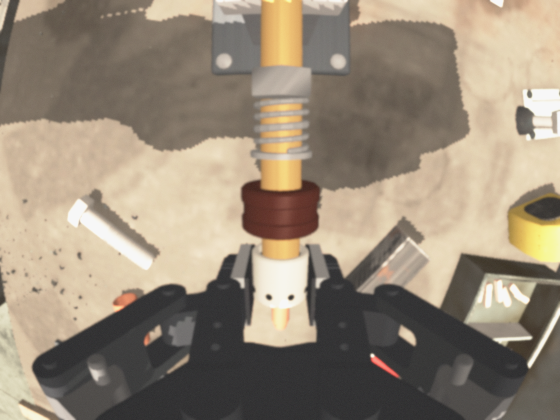

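Call:
move_arm(increments="0.1 -0.9 2.9 0 0 0 0; 0.1 -0.9 2.9 0 0 0 0; 0.1 -0.9 2.9 0 0 0 0; 0.1 -0.6 1.9 0 0 0 0; 0.1 -0.6 1.9 0 0 0 0; 0.1 -0.6 1.9 0 0 0 0; 0.1 -0.6 1.9 0 0 0 0; 0.1 -0.6 1.9 0 0 0 0")

```text
t: 20.9
eef_pos: [0.5772, 0.0896, 0.0994]
tool_rot: [0.0, 0.595, 0.804, 0.0]
contact_force: [1.7, -1.3, 0.2]
gripper_width: 0.271
```

Run:
```python
from rel import *
im,d,W=wrist('w14')
p,R,o=pose(); print(p,o['contact_force'],o['gripper_width'])
```

```text
[0.57705264 0.08995717 0.09945356] [ 2.48260706 -0.62069527  0.165746  ] 0.2762439856398228
```

View pics/w14.png

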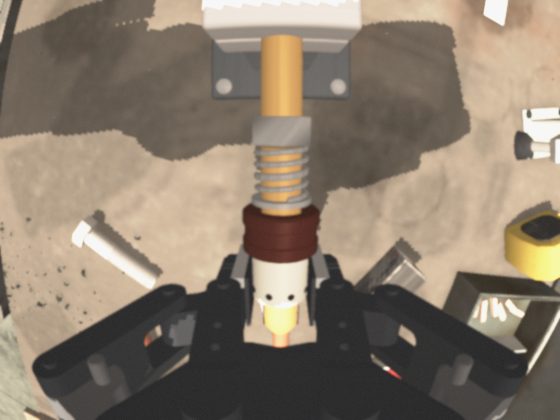

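Call:
move_arm(increments="0.1 -0.3 1 0 0 0 0; 0.1 -0.3 1 0 0 0 0; 0.1 -0.3 1 0 0 0 0; 0.1 -0.3 1 0 0 0 0; 0.1 -0.3 1 0 0 0 0; 0.1 0 0 0 0 0 0; 0.1 0 0 0 0 0 0; 0.1 0 0 0 0 0 0")

```text
t: 21.95
eef_pos: [0.5756, 0.0941, 0.0994]
tool_rot: [0.0, 0.595, 0.804, -0.0]
contact_force: [0.2, -5.4, 0.1]
gripper_width: 0.275
```

Call:
move_arm(increments="0.1 -0.3 1 0 0 0 0; 0.1 -0.3 1 0 0 0 0; 0.1 0 0 0 0 0 0; 0.1 0 0 0 0 0 0; 0.1 0 0 0 0 0 0; 0.1 0 0 0 0 0 0; 0.1 0 0 0 0 0 0; 0.1 0 0 0 0 0 0")

```text
t: 22.95
eef_pos: [0.5751, 0.0958, 0.0993]
tool_rot: [0.0, 0.595, 0.804, -0.0]
contact_force: [1.4, -5.2, -0.1]
gripper_width: 0.274
```

Run:
```python
from rel import *
im,d,W=wrist('w15')
p,R,o=pose(); print(p,o['contact_force'],o['gripper_width'])
```

```text
[0.57510218 0.09575605 0.0993624 ] [ 1.66261877 -5.32439104  0.3546209 ] 0.2692145811309775
```

View pics/w15.png

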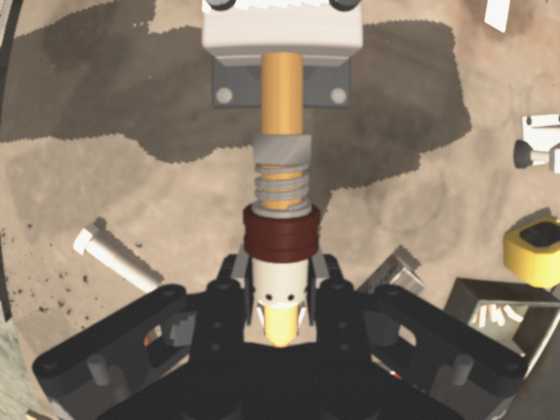

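Contact force is 5.3 N with the insulator on the washer. The leaves at (260,310) and (300,310) stick out behind the diffuser. Release, lift and go above the nozzle.

Call:
move_arm(increments="0.5 0 0 0 0 0 0; 0.5 0 0 0 0 0 0; 0.6 0 0 0 0 0 0; 0.65 0 0 15 0 0 0; 0.65 0 0 25 0 0 0; 0.65 0 0 30 0 0 0; 0.65 -10 -30 10 0 0 -0.02; 0.65 -17 -45 0 0 0 -0.02", newtons=40)

```text
t: 24.0
eef_pos: [0.5492, 0.0227, 0.1819]
tool_rot: [0.001, 0.61, 0.793, 0.002]
contact_force: [-0.7, -0.7, -0.9]
gripper_width: 0.65
```

Call:
move_arm(increments="0.65 -19 -52 0 0 0 -0.02; 0.65 -19 -52 0 0 0 -0.02; 0.65 -19 -50 -10 0 0 -0.02; 0.65 -11 -30 -30 0 0 -0.02; 0.65 0 0 -10 0 0 0; 0.65 0 0 0 0 0 0; 0.65 0 0 0 0 0 0; 0.65 0 0 0 0 0 0")

```text
t: 25.0
eef_pos: [0.4811, -0.1616, 0.1303]
tool_rot: [0.001, 0.641, 0.767, 0.001]
contact_force: [0.0, -0.2, -0.3]
gripper_width: 0.648
```

Run:
```python
from rel import *
im,d,W=wrist('w16')
p,R,o=pose(); print(p,R[:,0],o['contact_force'],o['gripper_width'])
P=W[160:300,250:312].reshape(-1,3);P=P[(P[:,2]>.055)&(P[:,2]<.1)]
b,a,zz,t,s=fitcyl(P,.0165,None,yaw0=-1.39);d=np.array([np.cos(a),np.sin(a)]);m=b+d*t.mean()
print(len(P),m,a,zz,np.ptp(t),s,'tool',(np.r_[m,zz]-p)@R)
im,d=vision.read_camera('scene')
cv2.imwrite('pics/scene16.png',cv2.resize(im[150:250,140:320],None,fx=4,fy=4)[:,:,::-1])
```

```text
[ 0.48083969 -0.16182818  0.13013159] [-1.77498665e-01  9.84120965e-01 -3.86774339e-04] [0.82623299 0.5860113  0.34273709] 0.6511691320882271
4304 [ 0.47934869 -0.16350363] -1.435903972073547 0.06239439188706367 0.06291925106229185 0.0010807506728991933 tool [-0.00135801 -0.00185234  0.06773539]
```

View pics/w16.png

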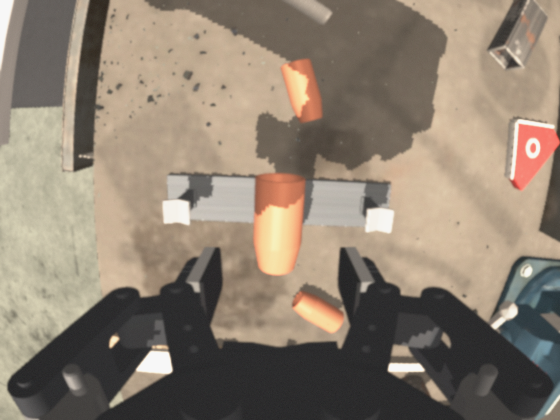

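View pics/scene16.png

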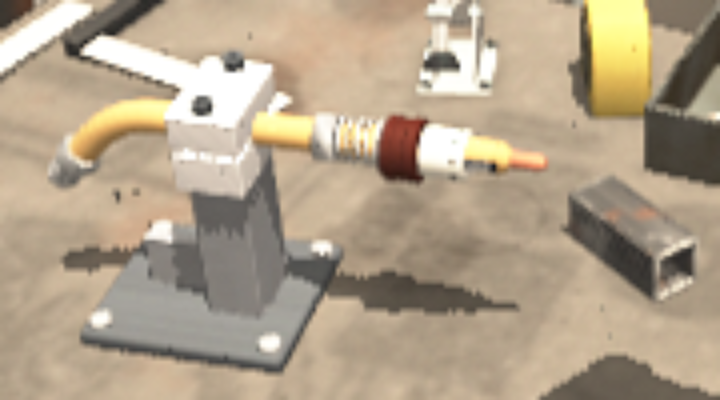

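The scene crop shows insulator and diffuser both on the neck. The nozzle spans (255..303, 175..272) in the wrist view. I'll shift −1.5 mm in x and y, descend and grip.

Call:
move_arm(increments="0.65 -1.3 -1.6 -20 0 0 0; 0.65 0 0 -20 0 0 0; 0.65 0 0 -20 0 0 0; 0.65 0 0 -17 0 0 0; 0.65 0 0 -10 0 0 0; 0.65 0 0 0 0 0 0; 0.2 0 0 0 0 0 0; 0.2 0 0 0 0 0 0", newtons=40)

```text
t: 26.1
eef_pos: [0.4804, -0.1641, 0.0435]
tool_rot: [0.001, 0.642, 0.767, 0.001]
contact_force: [1.4, -0.2, 0.8]
gripper_width: 0.381
```

Call:
move_arm(increments="0.2 0 0 0 0 0 0; 0.2 0 0 0 0 0 0; 0.2 0 0 0 0 0 0; 0.2 0 0 8 0 0 0; 0.2 0 0 15 0 0 0; 0.2 0 0 20 0 0 0; 0.2 0 0 12 0 0 0; 0.2 0 0 0 0 0 0")

```text
t: 27.1
eef_pos: [0.4791, -0.1645, 0.0984]
tool_rot: [0.001, 0.642, 0.767, 0.0]
contact_force: [1.3, 1.7, -1.5]
gripper_width: 0.376
```

Run:
```python
from rel import *
im,d,W=wrist('w17')
p,R,o=pose(); print(p,R[:,0],o['contact_force'],o['gripper_width'])
T=(W-p)@R
for v in range(200,340,8): print(v,np.round(T[v,280],4))
```

```text
[ 0.47863491 -0.16438776  0.0977109 ] [-1.75693269e-01  9.84444855e-01 -4.49898223e-04] [-0.14986892  0.34264889 -1.31528401] 0.3762689030022849
200 [0.0085 0.     0.0891]
208 [ 0.0297 -0.0002 -0.0059]
216 [ 0.0261 -0.0002 -0.0059]
224 [ 0.0224 -0.0002 -0.0059]
232 [ 0.0301 -0.0003 -0.037 ]
240 [ 0.027  -0.0003 -0.0368]
248 [ 0.0234 -0.0003 -0.0352]
256 [ 0.0204 -0.0003 -0.0357]
264 [ 0.0181 -0.0003 -0.0374]
272 [ 0.0141 -0.0003 -0.0359]
280 [ 0.0105 -0.0003 -0.0355]
288 [ 0.0081 -0.0003 -0.0372]
296 [ 0.0038 -0.0003 -0.036 ]
304 [ 0.0001 -0.0003 -0.0359]
312 [-0.0028 -0.0003 -0.0372]
320 [ 0.0689 -0.0005 -0.1419]
328 [-0.0112 -0.0003 -0.0364]
336 [-0.0162 -0.0003 -0.0354]
```

View pics/w17.png

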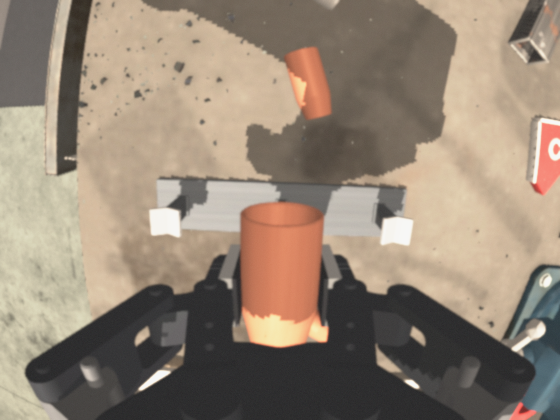

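The nozzle is held, wide rear opening at (281,215). I'll carry it to the tip.

Call:
move_arm(increments="0.2 12 16 0 0 0 0.02; 0.2 21 27 0 0 0 0.02; 0.2 25 32 0 0 0 0.02; 0.2 27 35 0 0 0 0.02; 0.2 25 32 -1 0 0 0.02; 0.2 16 21 -2 0 0 0.021; 0.2 0 0 0 0 0 0; 0.2 0 0 0 0 0 0")

```text
t: 28.15
eef_pos: [0.604, -0.002, 0.0937]
tool_rot: [-0.0, 0.595, 0.804, -0.001]
contact_force: [1.0, -0.0, -1.2]
gripper_width: 0.38
```

Run:
```python
from rel import *
im,d,W=wrist('w18')
p,R,o=pose(); print(p,R[:,0],o['contact_force'],o['gripper_width'])
T=rel('w18',p,R,.0165,(250,235,312,300),(270,135,302,185),.004)
print([np.round(T[v,284],4).tolist() for v in range(150,215,5)])
```

```text
[ 0.60394259 -0.00256095  0.09389869] [-2.92256982e-01  9.56339640e-01 -5.91624295e-04] [ 1.1888219  -0.25612585 -0.95263296] 0.37656029442810257
neck n 650 lat@x0 0.0011 yaw -0.0041 z 0.0195 xmin [0.0515 0.0631] 0.0006350483308811496
ring n 4011 c -0.0002 yaw 0.02 z 0.019 x [0.0018 0.0291] 0.0005153943376785396
[[0.0576, 0.0011, 0.0233], [0.0558, 0.0011, 0.0236], [0.0538, 0.0011, 0.0223], [0.0519, 0.0011, 0.0223], [0.0308, 0.0027, -0.0953], [0.0271, 0.0027, -0.0947], [0.0232, 0.0028, -0.0956], [0.0196, 0.0028, -0.0946], [0.0159, 0.0028, -0.0944], [0.0118, 0.0028, -0.0954], [0.0081, 0.0028, -0.0949], [0.0316, 0.0014, 0.004], [0.0297, 0.0014, 0.0053]]
```

View pics/w18.png

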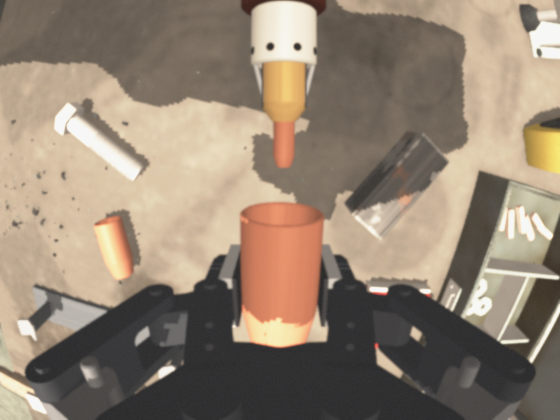

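The tip at (284,165) is nearly coaxial with the nozzle; lateral offset is +1.3 mm. Correct and advance 36 mm.

Call:
move_arm(increments="0.2 1.2 0.4 0.5 0 0 0; 0.2 0 0 0 0 0 0; 0.2 -1.8 5.7 0 0 0 0; 0.2 -1.8 5.7 0 0 0 0; 0.2 -1.8 5.7 0 0 0 0; 0.2 -1.8 5.7 0 0 0 0; 0.2 -1.8 5.7 0 0 0 0; 0.2 -1.8 5.7 0 0 0 0")

```text
t: 29.2
eef_pos: [0.595, 0.0339, 0.0949]
tool_rot: [-0.0, 0.594, 0.804, -0.0]
contact_force: [-0.4, -0.2, -2.2]
gripper_width: 0.381
```

Run:
```python
from rel import *
im,d,W=wrist('w19')
p,R,o=pose(); print(p,R[:,0],o['contact_force'],o['gripper_width'])
T=rel('w19',p,R,.0165,(250,235,312,300),(266,168,296,195),.008)
```

```text
[0.59472606 0.0349851  0.09495329] [-2.94702324e-01  9.55588848e-01  7.02811070e-04] [-0.0150372   0.99129886 -1.13185828] 0.3798683698231039
neck n 804 lat@x0 -0.0017 yaw 0.0147 z 0.0187 xmin [0.04   0.0499] 0.0005547627451473431
ring n 4014 c -0.0003 yaw 0.029 z 0.0191 x [0.0002 0.0276] 0.0005094652029410394
```

View pics/w19.png

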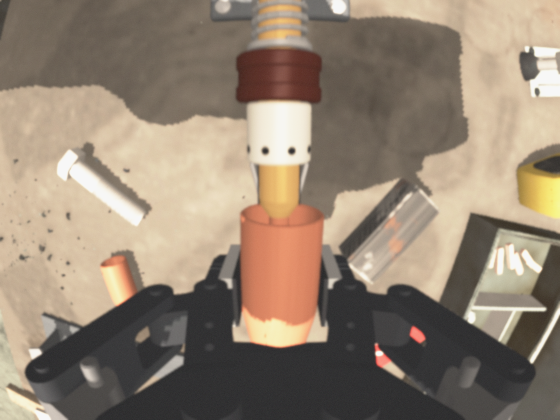

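Call:
move_arm(increments="0.2 -0.8 -0.2 -0.3 0 0 0; 0.2 0 0 0 0 0 0; 0.2 -0.9 2.9 0 0 0 0; 0.2 -0.9 2.9 0 0 0 0; 0.2 -0.9 2.9 0 0 0 0; 0.2 -0.9 2.9 0 0 0 0; 0.2 -0.9 2.9 0 0 0 0; 0.2 0 0 0 0 0 0")

```text
t: 30.25
eef_pos: [0.5898, 0.0481, 0.0946]
tool_rot: [-0.0, 0.594, 0.804, 0.0]
contact_force: [-0.9, 0.3, 0.1]
gripper_width: 0.381
```

Run:
```python
from rel import *
im,d,W=wrist('w20')
p,R,o=pose(); print(p,R[:,0],o['contact_force'],o['gripper_width'])
T=rel('w20',p,R,.0165,(250,245,312,300),(254,150,306,180),.012)
print([np.round(T[v,282],4).tolist() for v in range(100,216,6)])
```

```text
[0.58981079 0.04785172 0.09463037] [-2.93832356e-01  9.55856969e-01 -3.22018404e-05] [-0.32478947 -1.04113232 -1.02512151] 0.37803379525272257
neck n 1551 lat@x0 -0.0006 yaw 0.006 z 0.0178 xmin [0.0474 0.058 ] 0.0005225836829783644
ring n 3398 c -0.0003 yaw 0.024 z 0.0192 x [0.0014 0.0253] 0.0004955930901957809
[[0.075, 0.0002, 0.0329], [0.073, 0.0002, 0.0333], [0.071, 0.0002, 0.0326], [0.069, 0.0002, 0.0327], [0.067, 0.0002, 0.0321], [0.065, 0.0002, 0.0324], [0.0631, 0.0002, 0.0332], [0.0612, 0.0002, 0.0346], [0.0586, 0.0002, 0.0285], [0.0567, 0.0002, 0.0303], [0.0544, 0.0002, 0.029], [0.0524, 0.0002, 0.0293], [0.0503, 0.0002, 0.0294], [0.048, 0.0002, 0.0284], [0.0461, 0.0002, 0.0299], [0.0439, 0.0002, 0.0299], [0.0419, 0.0002, 0.0303], [0.0394, 0.0002, 0.0292], [0.0374, 0.0002, 0.03], [0.0341, 0.0003, 0.0266]]
```

View pics/w20.png

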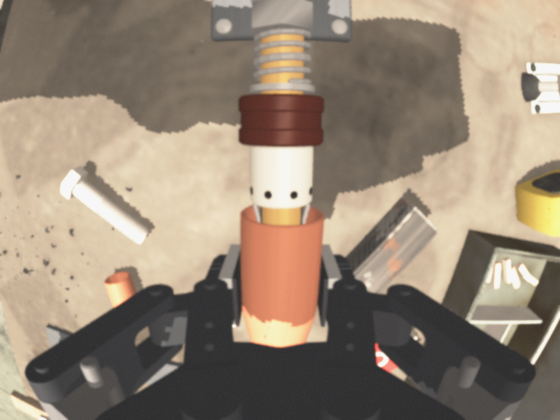

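Coaxial within about 0.2 mm; the socket is about to go over the diffuser. Advance 15 mm.

Call:
move_arm(increments="0.2 -0.6 2 0 0 0 0; 0.2 -0.6 2 0 0 0 0; 0.2 -0.6 2 0 0 0 0; 0.2 -0.6 2 0 0 0 0; 0.2 -0.6 2 0 0 0 0; 0.2 -0.6 2 0 0 0 0; 0.2 -0.6 2 0 0 0 0; 0.2 0 0 0 0 0 0")

```text
t: 31.3
eef_pos: [0.5856, 0.062, 0.0946]
tool_rot: [-0.0, 0.594, 0.804, 0.0]
contact_force: [-0.8, -0.0, -1.2]
gripper_width: 0.376
```

Run:
```python
from rel import *
im,d,W=wrist('w21')
p,R,o=pose(); print(p,R[:,0],o['contact_force'],o['torque'],o['gripper_width'])
T=rel('w21',p,R,.0165,(250,245,312,300),(254,192,306,205),.012)
```

```text
[0.58562239 0.0618288  0.09462891] [-2.93771403e-01  9.55875705e-01 -2.26858253e-06] [-1.15643895  0.3036047  -1.23557473] [0.01068867 0.03049381 0.0526541 ] 0.3808967116501895
neck n 674 lat@x0 0.0002 yaw -0.0148 z 0.0178 xmin [0.0378 0.0432] 0.0005297737811395496
ring n 3395 c -0.0003 yaw 0.027 z 0.0192 x [0.0014 0.0251] 0.0005008681352053882
```

View pics/w21.png

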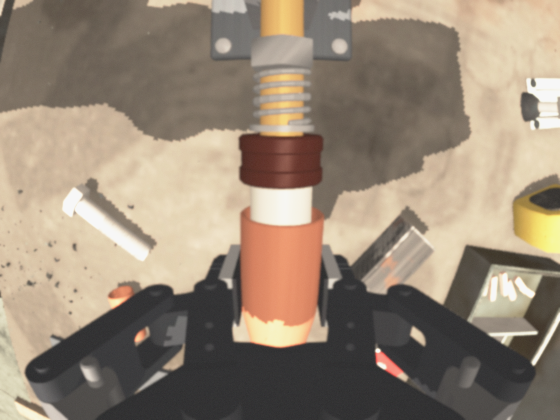

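Call:
move_arm(increments="0.2 -0.4 1.4 0 0 0 0; 0.2 -0.4 1.4 0 0 0 0; 0.2 -0.4 1.4 0 0 0 0; 0.2 -0.4 1.4 0 0 0 0; 0.2 -0.4 1.4 0 0 0 0; 0.2 -0.4 1.4 0 0 0 0; 0.2 0 0 0 0 0 0; 0.2 0 0 0 0 0 0")

```text
t: 32.35
eef_pos: [0.5832, 0.0703, 0.0946]
tool_rot: [-0.0, 0.594, 0.804, 0.0]
contact_force: [0.7, -2.2, -1.7]
gripper_width: 0.376
```

Call:
move_arm(increments="0.2 -0.3 1 0 0 0 0; 0.2 -0.3 1 0 0 0 0; 0.2 -0.3 1 0 0 0 0; 0.2 0 0 0 0 0 0; 0.2 0 0 0 0 0 0; 0.2 0 0 0 0 0 0; 0.2 0 0 0 0 0 0; 0.2 0 0 0 0 0 0")

```text
t: 33.35
eef_pos: [0.5823, 0.0734, 0.0946]
tool_rot: [-0.0, 0.594, 0.804, 0.0]
contact_force: [-0.4, 0.1, -1.1]
gripper_width: 0.38
```

Run:
```python
from rel import *
im,d,W=wrist('w22')
p,R,o=pose(); print(p,R[:,0],o['contact_force'],o['torque'],o['gripper_width'])
```

```text
[0.58226296 0.0734065  0.09462099] [-2.93814058e-01  9.55862547e-01  3.00376534e-04] [ 0.87535175 -0.417544   -1.40642182] [ 0.02402128  0.02972427 -0.00557544] 0.3771980090140327
```

View pics/w22.png

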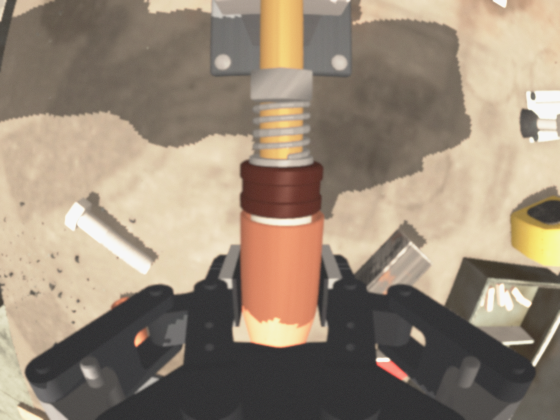

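The nozzle rear is now about 2 mm from the insulator (gap at row ~212), so the stack is about to load the spring. Slow steps with force readings.

Call:
move_arm(increments="0.2 -0.3 1 0 0 0 0; 0.2 -0.3 1 0 0 0 0; 0.2 -0.15 0.5 0 0 0 0; 0.2 0 0 0 0 0 0; 0.2 0 0 0 0 0 0; 0.2 0 0 0 0 0 0; 0.2 0 0 0 0 0 0; 0.2 0 0 0 0 0 0")

```text
t: 34.4
eef_pos: [0.5818, 0.075, 0.0946]
tool_rot: [0.0, 0.595, 0.804, -0.0]
contact_force: [2.1, -3.6, -1.1]
gripper_width: 0.382
```

Call:
move_arm(increments="0.2 -0.3 1 0 0 0 0; 0.2 -0.15 0.5 0 0 0 0; 0.2 0 0 0 0 0 0; 0.2 0 0 0 0 0 0; 0.2 0 0 0 0 0 0; 0.2 0 0 0 0 0 0; 0.2 0 0 0 0 0 0; 0.2 0 0 0 0 0 0")

```text
t: 35.4
eef_pos: [0.5815, 0.0762, 0.0946]
tool_rot: [0.0, 0.595, 0.804, -0.0]
contact_force: [3.0, -4.9, -0.8]
gripper_width: 0.38
```

Run:
```python
from rel import *
im,d,W=wrist('w23')
p,R,o=pose(); print(p,R[:,0],o['contact_force'],o['torque'],o['gripper_width'])
```

```text
[0.5814826  0.07615049 0.09463505] [-0.29281386  0.95616889 -0.00104305] [ 2.2434203  -4.99722819 -1.12453263] [-1.10757114 -0.40730676  0.04727117] 0.3788397443190272
```

View pics/w23.png

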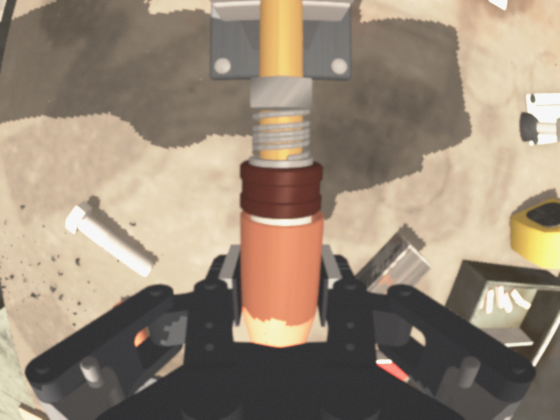

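Call:
move_arm(increments="0.2 -0.3 1 0 0 0 0; 0.2 -0.15 0.5 0 0 0 0; 0.2 0 0 0 0 0 0; 0.2 0 0 0 0 0 0; 0.2 0 0 0 0 0 0; 0.2 0 0 0 0 0 0; 0.2 0 0 0 0 0 0; 0.2 0 0 0 0 0 0")

```text
t: 36.45
eef_pos: [0.5812, 0.0772, 0.0946]
tool_rot: [0.001, 0.595, 0.804, -0.0]
contact_force: [3.0, -5.9, -1.7]
gripper_width: 0.379
```

Call:
move_arm(increments="0.2 -0.3 1 0 0 0 0; 0.2 -0.15 0.5 0 0 0 0; 0.2 0 0 0 0 0 0; 0.2 0 0 0 0 0 0; 0.2 0 0 0 0 0 0; 0.2 0 0 0 0 0 0; 0.2 0 0 0 0 0 0; 0.2 0 0 0 0 0 0")

```text
t: 37.45
eef_pos: [0.5808, 0.0787, 0.0947]
tool_rot: [0.001, 0.595, 0.804, -0.0]
contact_force: [2.1, -7.1, -1.4]
gripper_width: 0.378
```

Run:
```python
from rel import *
im,d,W=wrist('w24')
p,R,o=pose(); print(p,R[:,0],o['contact_force'],o['torque'],o['gripper_width'])
```

```text
[0.58079758 0.0787131  0.09467082] [-0.2925027   0.95626346 -0.00153996] [ 2.54513501 -6.60790033 -1.44584441] [-1.31548911 -0.52589045  0.06890544] 0.3743984334862306
```

Call:
move_arm(increments="0.2 -0.3 1 0 0 0 0; 0.2 0 0 0 0 0 0; 0.2 0 0 0 0 0 0; 0.2 0 0 0 0 0 0; 0.2 0 0 0 0 0 0; 0.2 0 0 0 0 0 0; 0.2 0 0 0 0 0 0; 0.2 0 0 0 0 0 0")

```text
t: 38.5
eef_pos: [0.5806, 0.0794, 0.0947]
tool_rot: [0.001, 0.595, 0.804, -0.0]
contact_force: [2.6, -7.3, -2.0]
gripper_width: 0.379
```

Call:
move_arm(increments="0.2 0.3 -1 0 0 0 0; 0.2 0.3 -1 0 0 0 0; 0.2 0.3 -1 0 0 0 0; 0.2 0.3 -1 0 0 0 0; 0.2 0 0 0 0 0 0; 0.2 0 0 0 0 0 0; 0.2 0 0 0 0 0 0; 0.2 0 0 0 0 0 0")

```text
t: 39.5
eef_pos: [0.5811, 0.0776, 0.0946]
tool_rot: [-0.0, 0.594, 0.804, 0.0]
contact_force: [1.7, -0.4, -1.5]
gripper_width: 0.379
```

Run:
```python
from rel import *
im,d,W=wrist('w25')
p,R,o=pose(); print(p,R[:,0],o['contact_force'],o['torque'],o['gripper_width'])
```

```text
[0.58111283 0.07757092 0.09463602] [-2.93944691e-01  9.55822339e-01  4.18190917e-04] [ 2.65645008 -0.53887969 -1.71718782] [-0.1739398  -0.25632784  0.08297811] 0.3774402935752965
```

View pics/w25.png

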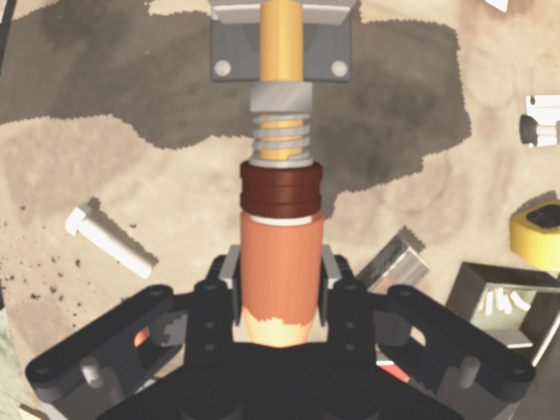

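After backing off 4 mm the TCP moved only 1.8 mm and the force fell to zero, so the leaves appear to hold it. I'll confirm with a light tug.

Call:
move_arm(increments="0.2 0.3 -1 0 0 0 0; 0.2 0.3 -1 0 0 0 0; 0.2 0 0 0 0 0 0; 0.2 0 0 0 0 0 0; 0.2 0 0 0 0 0 0; 0.2 0 0 0 0 0 0; 0.2 0 0 0 0 0 0; 0.2 0 0 0 0 0 0")

```text
t: 40.55
eef_pos: [0.5812, 0.0773, 0.0946]
tool_rot: [-0.001, 0.594, 0.805, 0.001]
contact_force: [0.0, 5.1, -1.6]
gripper_width: 0.377
```

A 5 N pull moved it only 0.3 mm, so it's latched. Relax the pull, open and lift clear.

Call:
move_arm(increments="0.2 -0.6 1.9 0 0 0 0; 0.2 0 0 0 0 0 0; 0.6 0 0 0 0 0 0; 0.6 0 0 0 0 0 0; 0.65 0 0 0 0 0 0; 0.65 0 0 10 0 0 0; 0.65 0 0 25 0 0 0; 0.65 0 0 35 0 0 0")

```text
t: 41.55
eef_pos: [0.5806, 0.0768, 0.1653]
tool_rot: [-0.001, 0.594, 0.804, -0.0]
contact_force: [0.2, -0.3, 0.3]
gripper_width: 0.65
```

Call:
move_arm(increments="0.65 0 -15 30 0 0 0; 0.65 0 -30 10 0 0 0; 0.65 0 -40 0 0 0 0; 0.65 0 -40 0 0 0 0; 0.65 0 -20 0 0 0 0; 0.65 0 0 0 0 0 0; 0.65 0 0 0 0 0 0; 0.65 0 0 0 0 0 0")

```text
t: 42.55
eef_pos: [0.5812, -0.0658, 0.2047]
tool_rot: [-0.0, 0.593, 0.805, 0.0]
contact_force: [0.7, 1.1, -0.1]
gripper_width: 0.65
```

Run:
```python
from fit import *
p,R,o=pose(); print(p,o['contact_force'],o['t'])
for n,c,bx in [('scene',(150,250,140,320),0),('side',(170,290,150,290),0)]:
    im,d=vision.read_camera(n); np.savez(f'pics/{n}26.npz',im=im,d=d)
    cv2.imwrite(f'pics/{n}26.png',cv2.resize(im[c[0]:c[1],c[2]:c[3]],None,fx=4,fy=4)[:,:,::-1])
    W=cloud(n,d).reshape(-1,3); b=np.array([.575,.0965]);a=-1.2745;D=np.array([np.cos(a),np.sin(a)]);N=np.array([-D[1],D[0]])
    t=(W[:,:2]-b)@D+.091; l=(W[:,:2]-b)@N
    m=(np.abs(l)<.02)&(t>.095)&(t<.125)&(W[:,2]>.1)&(W[:,2]<.14)
    bb,aa,zz,tt,s=fitcyl(W[m],.0165,None,yaw0=a); print(n,m.sum(),'nozzle lat',(bb-b)@N,'yaw err',aa-a,'z',zz)
    m=(np.abs(l)<.018)&(t>.05)&(t<.17)&(W[:,2]>.1)&(W[:,2]<.14)&(np.hypot(l,W[:,2]-.114)>.0095)
    C=im.reshape(-1,3).astype(int)
    for k in np.arange(.05,.165,.004):
        q=m&(t>=k)&(t<k+.004)
        if q.sum(): print(round(k*1e3),q.sum(),np.round(np.median(np.hypot(l,W[:,2]-.114)[q])*1e3,1),np.median(C[q],0),end=' ; ')
    print()
```

```text
[ 0.58123325 -0.06579682  0.20467604] [ 0.7374473  1.0955963 -0.0978188] 42.55
scene 267 nozzle lat -0.0004135326625471372 yaw err -0.013263837703359815 z 0.11417585769982733
50 17 11.2 [235. 221. 175.] ; 54 11 12.3 [248. 220. 171.] ; 58 25 14.9 [122.  72.  58.] ; 62 30 15.6 [121.5  56.5  42.5] ; 66 37 14.7 [114.  57.  45.] ; 70 27 15.4 [124.  57.  45.] ; 74 35 15.7 [107.  48.  36.] ; 78 31 15.8 [255. 163. 116.] ; 82 33 16.4 [255. 178. 129.] ; 86 32 16.5 [156.5  98.   72. ] ; 90 39 16.4 [163.  98.  73.] ; 94 31 16.6 [160. 101.  73.] ; 98 36 16.7 [164. 102.  74.] ; 102 37 16.9 [163.  98.  73.] ; 106 33 16.3 [166. 102.  76.] ; 110 34 16.8 [165.  102.5  75. ] ; 114 35 16.9 [163. 102.  73.] ; 118 34 16.8 [175. 105.  79.] ; 122 39 16.3 [165.  98.  72.] ; 126 35 16.1 [171. 103.  76.] ; 130 32 15.3 [179.  107.   78.5] ; 134 33 14.3 [177. 106.  78.] ; 138 37 13.4 [165. 100.  73.] ; 142 17 11.2 [152.  92.  67.] ; 
side 237 nozzle lat 0.0008894143905216085 yaw err -0.0031078594674902593 z 0.11376697473998285
50 13 10.6 [245. 232. 191.] ; 54 14 10.8 [214.5 187.5 152.5] ; 58 38 14.0 [131.   86.   69.5] ; 62 32 14.7 [117.  40.  25.] ; 66 28 14.2 [121.   38.5  25. ] ; 70 34 14.7 [116.  39.  23.] ; 74 22 14.1 [135.5  67.5  50.5] ; 78 42 14.8 [237.  139.5  87.5] ; 82 35 16.3 [255. 175.  92.] ; 86 34 15.7 [255.  155.5  86. ] ; 90 35 15.9 [199.  93.  52.] ; 94 29 16.0 [172.  84.  46.] ; 98 34 16.0 [169.5  82.5  45. ] ; 102 34 16.2 [166.  80.  44.] ; 106 31 15.9 [170.  83.  46.] ; 110 31 16.2 [172.  83.  45.] ; 114 34 15.8 [168.  83.  47.] ; 118 31 16.4 [171.  82.  46.] ; 122 27 15.7 [167.  80.  45.] ; 126 25 15.3 [171.  84.  46.] ; 130 25 14.1 [167.  82.  44.] ; 134 23 13.3 [161.  80.  46.] ; 138 22 12.7 [166.5  82.5  47. ] ; 142 5 11.9 [132.  66.  45.] ;
```

View pics/scene26.png

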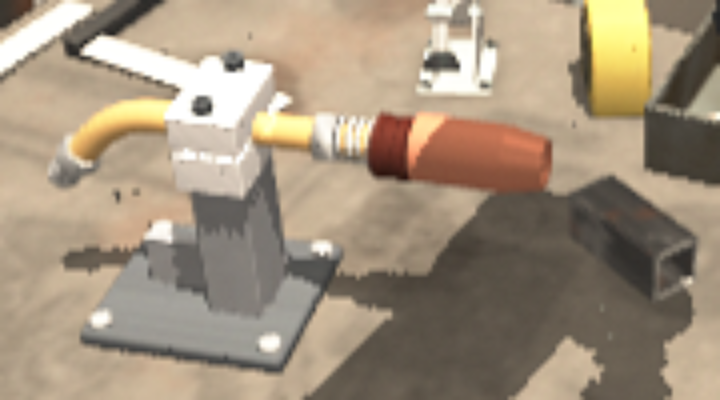

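View pics/side26.png

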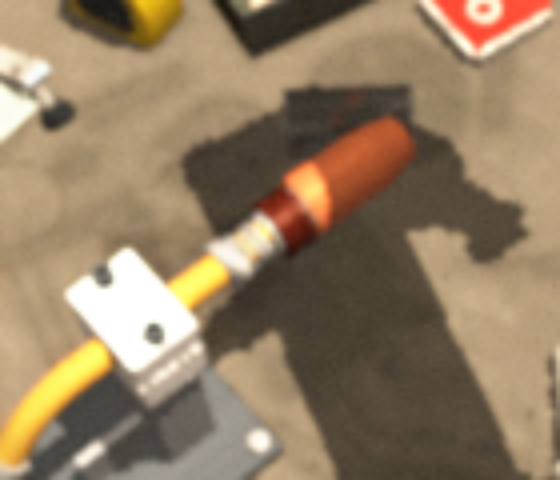

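The nozzle stays on by itself. It spans (410..550, 115..190) in the scene crop, tight against the insulator, lateral offset under 1 mm and yaw error under 0.02 rad. The arm is clear, so I'm handing in.

```bash
python3 -c "
from station import bot
print(bot.hand_in())"
```

```text
the job is handed in; nothing more can be done
None
```

The torch neck is rebuilt and handed in at about 42.7 s of the 72 s allowed. The hand-in reported no verdict.

- **Assembly:** I slid on the insulator until the washer pushed back at about 3–4 N. Next came the ceramic ring, pushed against it to about 5 N with the leaves seen out in front of it. Then I pushed the large nozzle from the rack's middle rest on, wide end first, to about 7.5 N. The highest contact force I read was about 8 N; forces between readings were not recorded.
- **Latch check:** When I backed off, the push on the gripper fell to about zero while the spring was still compressed. A 5 N pull then moved the nozzle only about 0.3 mm.
- **Final pictures, gripper open and arm clear:** The nozzle stays on by itself, within about 1 mm and 0.015 rad of the neck axis. It sits tight against the insulator at the position estimated for home. The ceramic ring is hidden inside the nozzle, so I could not see it, and the spring's hold on each part was not measured directly.
- **Other observations:** The insulator slid forward on the spigot, about 12 mm off the washer, after its first release; the ceramic ring pushed it back. I never touched the bolt, square tube or magnet, but took no measurement of them at the end.

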